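# Unclip a spray-lance tube, gauge its bore and sort it

### The arm

A 7-joint arm with a two-finger parallel gripper is mounted at the origin on the work surface. World frame = base frame: x ahead of the robot, y to its left, z up, the work surface at z = 0. Lengths are in m, angles in rad, forces in N, time in s.
With the tool pointing down it reaches from about 0.4 to 0.875 m from the base axis. Payload 19.3 kg.
Tool frame: the origin (TCP) lies between the finger pads; the fingertips stand ahead of it and the grasp point (between the pads) lies 8 mm behind it (bot.tip_extent is the x of the fingertips in the tool frame, in m); x points along the fingers, y is the direction in which the jaws open and shut, and the axes are right-handed (so a half turn about x gives the same grasp; the last joint's range is limited). The gripper opens to 85 mm and grips with 20 to 120 N. Pads are 22 mm wide; open, the fingers measure 114 mm over their backs; the gripper's body (76 mm by 85 mm) begins 54 mm behind the grasp point. The pads swing forward as they close: fully open they stand 13 mm farther back than shut.
Start: joints at [-1.32, 0.521, -0.036, 1.599, 0.021, 1.021, -0.113], TCP at [0.197, 0.593, 0.242] pointing down, gripper open.
Joint ranges: [-2.91, 2.91], [-0.3, 2.13], [-1.5, 1.42], [0.17, 2.43], [-1.26, 4.41], [0.16, 1.93], [-2.52, 2.52]. Speed limits (rad/s): [1.89, 1.89, 2.39, 2.39, 3.01, 3.01, 3.01].

### API

Orientations are given as [roll, pitch, yaw] about the fixed x, y, z axes, in that order (R = Rz(yaw) Ry(pitch) Rx(roll)).
In Python, from workcell import observe, grab_frame, camera_info, bot, nets gives the robot as it stands.
- The arm moves only by the tool jog_arm, never from a script. Its argument "commands" is a list of rows, each a list of 6 numbers: the shift along the tool's x, y, z in mm, then the turn, a rotation vector about the tool's x, y, z in rad. A call has 1 to 20 rows; each row shifts and turns the pose as measured when the row begins, along the tool's axes as they then stand; what a row does not reach is not made up. A row lasts 1/10 s, in which the tool goes at most 50 mm and 8.59 degrees, less where a joint would pass 70% of its speed; a pose out of reach is approached as far as the arm can. A call is refused whole if a number of a shift passes 50 or a number of a turn 0.15, either way. A call with a gripper value outside its range is refused whole. "gripper" is the closure in counts, from 0 (fully open) to 255 (shut), set as the call begins (left out, the last holds). The fingers move at their own pace and stop on an object; "newtons" is the grip in N (left out, the last holds). Time passes only in rows, so rows that do not move let the fingers close. It gives the time, the measured TCP pose, the force and the opening at its end, in the units of the state.
- observe(): the state, without advancing time (a new reading comes with each control period).
- grab_frame(name): name is "scene" or "top"; returns the picture (420x560x3 uint8, red, green, blue); there is no depth.
- camera_info(name): a dict with "fov_y" (degrees; the focal length in pixels is half the picture's height over the tangent of half this angle, whatever the lens; pixels are square), "cx", "cy" (the principal point, pixels), "distortion" ([k1, k2, p1, p2, k3] as OpenCV has them; the pictures are not rectified), "R" (3x3) and "t" (3): a world point X has camera coordinates R X + t. Camera axes: x right, y down, z forward; pixel columns grow to the right and rows downward; lengths in m; the calibration is good to about 2 mm. A picture is of the moment at which its call begins. camera_info takes no time and is no camera call.
- bot.job_done(): hands the job in, once; it reports no verdict.
Trained networks look in the newest picture that a camera, given by its name, has taken for a name from the list of things; names that differ only in an ending like _2 or _b are one class to them, and where a whole thing is asked for, a point or a joint stands for the part that bears it (a point fixed in the world has none). Each returns a list of dicts, best first, with "p" (0 to 1); they miss things now and then, are a little off and sometimes report something else, mostly with a low value. They report only what shows in the picture. A call takes as long as a camera call. They do not tell look-alikes from the thing itself.
- nets.find_in(camera, name): "rect" ([left, top, right, bottom] in pixels, round what is visible of it).
- nets.silhouettes(camera, name): "mask" (420x560 bool, what is visible of it) and "rect" ([left, top, right, bottom] in pixels, round what is visible of it).
- nets.pinpoint(camera, name): "location" ([column, row] in pixels: a listed point, or the origin of a listed thing).
The state is a dict: "clock": time; "qpos": joint angles; "qd": joint speeds; "joint_efforts": joint torques, N m; "position": TCP position; "tool_rot": TCP orientation; "force": force on the tool from outside, world axes, zero at the start; "moment": the same for the moment, N m; "grip_width": finger opening in m.
Only numpy, scipy, OpenCV 4.12 (cv2) and the standard library are available. Lean on these libraries where they do the work, as an engineer would, in place of code of your own. Each camera call takes 0.05 s, during which the arm holds its last target.

### The job

Roll the tube in the yellow-tagged clips sideways out past its sprung jaws and slide it onto the brass gauge pin as far as it will go, to find out whether its bore is clear. If it goes fully home, lay it gently, flat, in the green tray; if dried lacquer stops it part-way, lay it the same way in the red tray. Leave the other tube in its white-tagged clips, and do not knock over or push aside the thinner can, tin, cup or tape.

Things in the scene. Friction and masses are not known exactly. Their poses are not given: they have to be found in the camera images.
- rack: dark rack fixed to the bench, plate 8 mm thick, x -112 to 102, y -95 to 95 mm; origin under its middle. Two tubes lie in it along y, centres at x = -55 and +55, y = 0, 45 mm above the bench. Clips 16 mm wide hold each at y = -45 and +45 mm; between them 74 mm of tube is free all round, down to the plate. End stops at the tube's ends (50 mm high) bar sliding it lengthwise
- jaw0 (a joint): sprung jaw, on the rack's -x side of the tube at rack x = -55: two steel leaves on one hinge along rack y, 15.5 mm from the tube's centre line, 12 mm above the bench. Shut they stand 60 mm high, lips turned in over the tube. 0 = shut, grows (rad) as pushed towards rack -x, to 1.2; springs back. Takes about 5 N on the tube at first, 10 N at 0.6 rad
- jaw1 (a joint): the same for the tube at rack x = +55 mm
- tag_yellow_seat (a point): centre of the tube in the YELLOW-tagged clips, axes as the rack's. The tag is a flat block 34 x 18 x 8 mm on the plate, 83 mm to its -y side. On the +x side each clip has a rigid jaw whose hook, top 64 mm above the bench, covers the tube to 4 mm past its centre line: it cannot go straight up. Move it 22 to 30 mm along rack -x, opening the sprung jaws, then lift
- tag_white_seat (a point): the same for the clips with the WHITE tag; their tube stays where it is. The tags may have changed places
- tube_a_center (a point): centre of tube_a, y along the tube; it starts in one of the two pairs of clips
- tube_b_center (a point): centre of tube_b, y along the tube; it starts in the other pair of clips
- tube_a: one of two tubes that look the same: orange-anodised aluminium, 130 mm long, 24 mm outside diameter, 16 mm bore open at both ends, 90 g; origin at its centre, y along it. One is clear right through, the other is blocked by cured lacquer starting 30 mm in from either end. Which of them sits in which clips differs each time; the gauge pin tells
- tube_b: one of two tubes that look the same: orange-anodised aluminium, 130 mm long, 24 mm outside diameter, 16 mm bore open at both ends, 90 g; origin at its centre, y along it. One is clear right through, the other is blocked by cured lacquer starting 30 mm in from either end. Which of them sits in which clips differs each time; the gauge pin tells
- gauge_home (a point): centre of a tube fully home on the gauge pin, its end on the shoulder: 100 mm above the bench, 65 mm from the shoulder. The level brass pin, 11 mm diameter, stands out 60 mm along this frame's -y from a steel shoulder disc, 36 mm diameter. A clear tube goes home (60 mm of pin inside it); the blocked one stops with 30 mm inside, its centre 30 mm short of this point
- gauge_tip (a point): free end of the gauge pin, on its axis, 100 mm above the bench, axes as gauge_home; the last 5 mm taper to 4 mm diameter
- gauge: the gauge, fixed: blue post 50 (x) x 40 (y) x 125 mm tall on a steel foot 90 x 85 x 10 mm (y -30 to 55); origin on the bench under the post's face that carries the pin, 70 mm to the +y side of gauge_home; the pin points along its -y
- tray_green: green open tray for good tubes, fixed, 100 (x) x 170 (y) x 40 mm tall, walls 4 mm, origin under its middle. Two black bars cross it along x at y = -45 and +45 mm, tops 14 mm above the bench; a tube laid on them along the tray's y has its centre 26 mm above the bench. Green and red trays may have changed places
- tray_red: red tray for blocked tubes, otherwise the same as the green one
- thinner: bystander: dark blue-grey thinner can with a neck and red cap, 64 mm diameter, 190 mm tall, origin under its middle
- tin: bystander: pale grey and silver tin, 60 mm diameter, 130 mm tall, origin under its middle
- cup: bystander: clear mixing cup, 90 mm across the rim, 80 mm tall, origin under its middle
- tape: bystander: roll of yellow masking tape lying flat, 90 mm diameter, 25 mm tall, origin under its middle
There are look-alikes about, which are no part of the job. Leave any pink look-alike of the tube_b alone. Of the things that look like the tray_red, the largest one is meant.

How it is judged:
On the way, in this order (a step that is already met when the one before it is completed fails the run):
1. the tube of the yellow-tagged clips is out of them, the other still in its own (((distance between tube_a_center and tag_yellow_seat above 0.04 m and distance between tube_b_center and tag_white_seat below 0.008 m) or (distance between tube_b_center and tag_yellow_seat above 0.04 m and distance between tube_a_center and tag_white_seat below 0.008 m))), for 0.1 s.
2. the tube is on the gauge pin as far as it goes: a clear one within 5 mm of home, a blocked one at least 25 mm on (((x of tube_a_center in the frame of gauge_home between -0.01 and 0.01 m and z of tube_a_center in the frame of gauge_home between -0.01 and 0.01 m and y of tube_a_center in the frame of gauge_home between -0.005 and 0.005 m and angle between the y axis of tube_a and the y axis of gauge, either way round below 0.2 rad and distance between tube_b_center and tag_white_seat below 0.008 m) or (x of tube_b_center in the frame of gauge_home between -0.01 and 0.01 m and z of tube_b_center in the frame of gauge_home between -0.01 and 0.01 m and y of tube_b_center in the frame of gauge_home between -0.035 and -0.02 m and angle between the y axis of tube_b and the y axis of gauge, either way round below 0.2 rad and distance between tube_a_center and tag_white_seat below 0.008 m))), for 0.1 s.
At the end, for the whole second after the job is handed in: The yellow-tagged tube rests released in its tray (green if it went home on the pin, red if stopped), centre within 42 mm across and 25 mm along of the middle and 15 to 36 mm above the bench; the other tube is within 8 mm of its seat in the white-tagged clips (((x of tube_a_center in the frame of tray_green between -0.042 and 0.042 m and y of tube_a_center in the frame of tray_green between -0.025 and 0.025 m and z of tube_a_center in the frame of tray_green between 0.015 and 0.036 m and linear speed of tube_a below 0.02 m/s and contact force between the fingers and tube_a below 0.05 N and distance between tube_b_center and tag_white_seat below 0.008 m) or (x of tube_b_center in the frame of tray_red between -0.042 and 0.042 m and y of tube_b_center in the frame of tray_red between -0.025 and 0.025 m and z of tube_b_center in the frame of tray_red between 0.015 and 0.036 m and linear speed of tube_b below 0.02 m/s and contact force between the fingers and tube_b below 0.05 N and distance between tube_a_center and tag_white_seat below 0.008 m))); the robot touches nothing.
It fails at once if the thinner can, tin, cup or tape is knocked over or shifted by more than 30 mm (distance of any of thinner, tin, cup, tape from where it was at the start of the episode above 0.03 m or angle between any of thinner, tin, cup, tape's own z axis and vertical above 0.5 rad).
It fails at once if the tube of the white-tagged clips is taken out of them (distance between each of tube_a_center, tube_b_center and tag_white_seat above 0.02 m).
It fails at once if a tube is dropped or thrown into a tray (faster than 0.7 m/s there, below 60 mm) ((horizontal distance between tube_a_center and tray_green below 0.06 m and height (world z) of tube_a_center below 0.06 m and linear speed of tube_a above 0.7 m/s) or (horizontal distance between tube_a_center and tray_red below 0.06 m and height (world z) of tube_a_center below 0.06 m and linear speed of tube_a above 0.7 m/s) or (horizontal distance between tube_b_center and tray_green below 0.06 m and height (world z) of tube_b_center below 0.06 m and linear speed of tube_b above 0.7 m/s) or (horizontal distance between tube_b_center and tray_red below 0.06 m and height (world z) of tube_b_center below 0.06 m and linear speed of tube_b above 0.7 m/s)).
It also fails if it takes over 54 s, if anything falls off the work surface, if the arm or the gripper's body presses on something with over 40 N, if the wrist force passes 120 N, or if a joint passes its speed limit or range.

## Working session

There is one attempt and no reset: what is moved stays moved. The work goes in short steps, Python scripts to look and compute and a tool call to move; the robot and the scene stay as the last step left them, time stands still between calls to the robot, and variables do not carry over. Pictures are saved under pics/ and viewed, and the job is handed in when it is done.

Besides the shell and the picture viewer there is one more tool, called after "Call:" as name([rows], argument=value, ...), one row to a line, values as JSON. jog_arm: Moves the arm, as the interface text tells. Its arguments: {"type":"object","properties":{"commands":{"type":"array","items":{"type":"array","items":{"type":"number"}}},"gripper":{"type":"number"},"newtons":{"type":"number"}},"required":["commands"]}

```bash
ls; mkdir -p pics; python3 - <<'E'
from workcell import observe, grab_frame, camera_info, bot, nets
import cv2
print(observe()); print(bot.tip_extent)
for n in ("scene","top"):
    im=grab_frame(n); cv2.imwrite(f"pics/{n}0.png",im[:,:,::-1]); print(n,camera_info(n))
E
```

```text
pics
{'clock': 0.0, 'qpos': array([-1.32022362,  0.52202784, -0.03632666,  1.60001678,  0.02121547,
        1.02108841, -0.112808  ]), 'qd': array([ 0.00058281, -0.00043649,  0.00070151,  0.00039627,  0.00013453,
        0.00022715,  0.00100165]), 'joint_efforts': array([-9.06697151e-04, -9.27072644e+01,  1.97921567e+00, -3.69950008e+01,
        1.76903279e-02,  8.02005030e-03,  5.95435449e-05]), 'position': array([0.1969975 , 0.59279404, 0.24171398]), 'tool_rot': array([-1.48754234,  1.56964141, -1.80832541]), 'force': array([ 0.53548518,  0.99314268, -0.55063398]), 'moment': array([ 0.03927925,  0.0024807 , -0.01571945]), 'grip_width': 0.08562508475841109}
0.011
scene {'fov_y': 44.58125583831789, 'cx': 283.14470643850666, 'cy': 202.17708605485942, 'distortion': array([-0.13930572,  0.        ,  0.        ,  0.        ,  0.        ]), 'R': array([[-0.77352706,  0.63371822,  0.00755735],
       [ 0.32901574,  0.41173676, -0.84983615],
       [-0.54166829, -0.65488477, -0.5269928 ]]), 't': array([ 0.46775391, -0.08467438,  1.70586452])}
top {'fov_y': 57.63633549705989, 'cx': 277.5805387373162, 'cy': 211.48794432242045, 'distortion': array([0.02148147, 0.        , 0.        , 0.        , 0.        ]), 'R': array([[ 0.01980519, -0.99931379,  0.03130031],
       [-0.98962726, -0.02404937, -0.1416316 ],
       [ 0.14228716, -0.0281706 , -0.98942447]]), 't': array([-0.1254617 ,  0.54193642,  1.12098899])}
```

View pics/scene0.png

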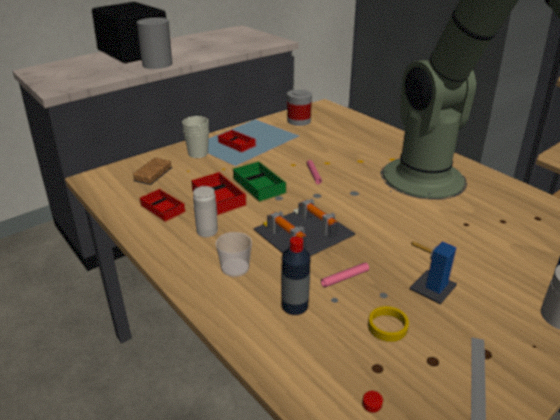

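View pics/top0.png

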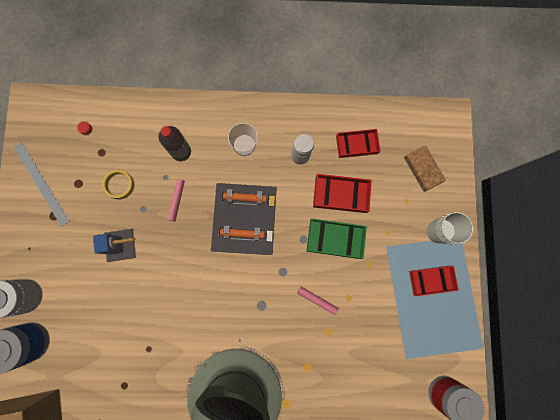

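```bash
cat > h.py <<'E'
import numpy as np, cv2
from workcell import observe, grab_frame, camera_info, bot, nets
from scipy.spatial.transform import Rotation as Ro
from scipy.optimize import least_squares
def cam(n):
    c=camera_info(n); f=210/np.tan(np.radians(c["fov_y"]/2))
    K=np.array([[f,0,c["cx"]],[0,f,c["cy"]],[0,0,1]]); return K,c["distortion"],c["R"],c["t"]
def proj(n,X):
    K,d,R,t=cam(n); X=np.atleast_2d(np.asarray(X,float))
    return cv2.projectPoints(X,cv2.Rodrigues(R)[0],t,K,d)[0].reshape(-1,2)
def onplane(n,px,z):
    K,d,R,t=cam(n); u=cv2.undistortPoints(np.array(px,float).reshape(-1,1,2),K,d).reshape(-1,2)
    D=np.c_[u,np.ones(len(u))]@R; o=-R.T@t
    return o+D*((z-o[2])/D[:,2])[:,None]
def tri(ps):
    def r(X): return np.concatenate([proj(n,X)[0]-p for n,p in ps.items()])
    X0=onplane("top",ps["top"],0.05)[0]
    s=least_squares(r,X0); return s.x,np.abs(s.fun).max()
def pose(): 
    o=observe(); R=Ro.from_euler("xyz",o["tool_rot"]).as_matrix(); return o["position"],R
E
python3 - <<'E'
from h import *
for n in ("rack","tag_yellow_seat","tag_white_seat","tube_a_center","gauge_home","gauge_tip","gauge","tray_green","tray_red","thinner","tin","cup","tape"):
    a={c:[(np.round(d["location"],1).tolist(),round(d["p"],2)) for d in nets.pinpoint(c,n)][:4] for c in ("top","scene")}
    print(n,a)
    try:
        print("   ",tri({c:np.array(a[c][0][0]) for c in a}))
    except Exception as e: print(e)
for c,b in (("top",(85,170,385,270)),("scene",(150,130,470,320))):
    im=grab_frame(c)[b[1]:b[3],b[0]:b[2]]
    cv2.imwrite(f"pics/{c}_z.png",cv2.resize(im,None,fx=2.5,fy=2.5,interpolation=cv2.INTER_CUBIC)[:,:,::-1])
E
```

```text
rack {'top': [([243.5, 215.5], 0.81)], 'scene': [([300.9, 231.5], 0.94)]}
    (array([ 0.5341681 , -0.00848678,  0.007471  ]), np.float64(0.019923687722439354))
tag_yellow_seat {'top': [], 'scene': [([318.1, 215.8], 0.67)]}
list index out of range
tag_white_seat {'top': [([242.3, 148.1], 0.19)], 'scene': []}
list index out of range
tube_a_center {'top': [([246.1, 236.7], 0.71)], 'scene': [([208.8, 229.2], 0.19)]}
    (array([ 0.60271801, -0.13122282, -0.04957986]), np.float64(46.21097194562779))
gauge_home {'top': [([135.5, 234.8], 0.9)], 'scene': [([410.6, 241.1], 0.82)]}
    (array([0.45531863, 0.28964536, 0.10701779]), np.float64(1.9945288929710614))
gauge_tip {'top': [([134.4, 238.3], 0.59)], 'scene': [([409.6, 242.9], 0.72), ([235.2, 269.5], 0.34)]}
    (array([0.45006185, 0.28984173, 0.09985102]), np.float64(0.031102993732133655))
gauge {'top': [([120.4, 243.2], 0.94)], 'scene': [([424.3, 281.9], 0.88)]}
    (array([0.44463446, 0.35319446, 0.01656146]), np.float64(2.140217958040637))
tray_green {'top': [([333.5, 241.6], 0.85)], 'scene': [([258.2, 187.3], 0.91)]}
    (array([ 0.
[... 224 characters left out ...]
.3, 143.5], 0.71), ([163.8, 208.9], 0.6)]}
    (array([ 0.6083137 , -0.31471714, -0.00614372]), np.float64(1.955309016223481))
thinner {'top': [([180.6, 150.6], 0.63)], 'scene': [([295.9, 306.3], 0.73)]}
    (array([7.35379720e-01, 2.01942132e-01, 4.94279123e-04]), np.float64(1.0985476936929217))
tin {'top': [], 'scene': [([208.3, 229.4], 0.65)]}
list index out of range
cup {'top': [([241.4, 149.5], 0.56)], 'scene': [([235.5, 266.6], 0.69)]}
    (array([ 7.55188989e-01,  4.61722254e-04, -6.88826563e-04]), np.float64(1.931343172424448))
tape {'top': [([121.6, 186.0], 0.59)], 'scene': [([385.9, 330.9], 0.77)]}
    (array([ 0.62083054,  0.38089495, -0.01299843]), np.float64(0.3036637523203183))
```

View pics/top_z.png

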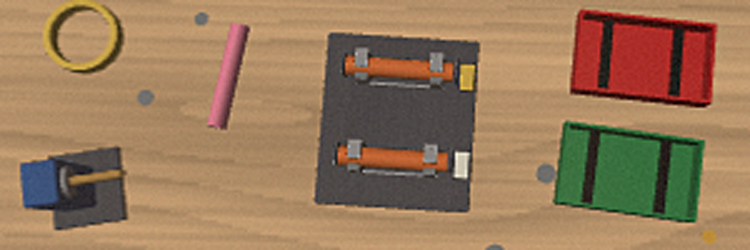

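View pics/scene_z.png

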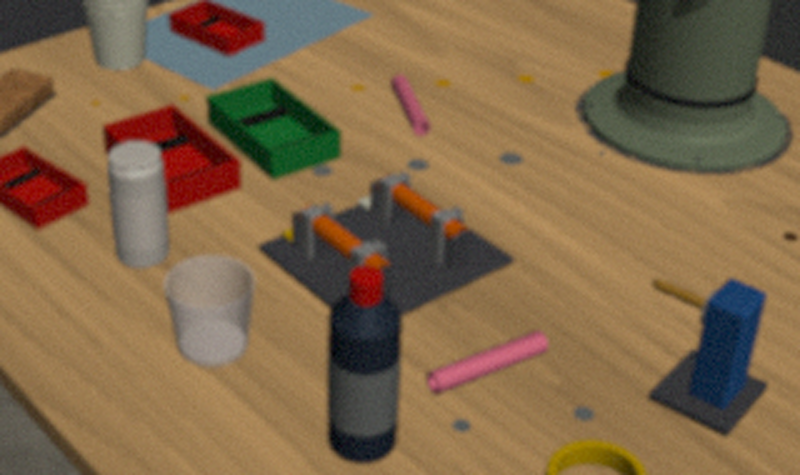

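```bash
cat > fit.py <<'E'
from h import *
def grabavg(n,k=3): return np.mean([grab_frame(n).astype(float) for _ in range(k)],0).astype(np.uint8)
def hull(n,box,p):
    x,y,a=p; (x0,x1),(y0,y1),(z0,z1)=box
    P=np.array([[i,j,k] for i in (x0,x1) for j in (y0,y1) for k in (z0,z1)],float)
    c,s=np.cos(a),np.sin(a)
    W=np.c_[x+c*P[:,0]-s*P[:,1],y+s*P[:,0]+c*P[:,1],P[:,2]]
    return cv2.convexHull(proj(n,W).astype(np.float32))
def contour(mask,near,r=60):
    k,lab,st,ce=cv2.connectedComponentsWithStats(mask.astype(np.uint8))
    best=max(range(1,k),key=lambda i: st[i,4]-(1e6 if np.hypot(*(ce[i]-near))>r else 0))
    m=(lab==best).astype(np.uint8)
    c=max(cv2.findContours(m,cv2.RETR_EXTERNAL,cv2.CHAIN_APPROX_NONE)[0],key=len)
    return c.reshape(-1,2).astype(float),m
def fit(obs,box,p0,hullc=True):
    def r(p):
        out=[]
        for n,c in obs.items():
            h=hull(n,box,p)
            # mask pixels' centres lie ~0.5px inside the true edge
            out.append(np.array([cv2.pointPolygonTest(h,(float(u),float(v)),True) for u,v in c])-0.5)
        return np.concatenate(out)
    s=least_squares(r,p0,loss="soft_l1",f_scale=0.5,diff_step=1e-3)
    return s.x,np.sqrt(np.mean(s.fun**2)) , np.median(np.abs(s.fun))
E
python3 - <<'E'
from fit import *
np.set_printoptions(precision=4,suppress=True)
I={c:grabavg(c,4) for c in ("top","scene")}
for c in I: np.save(f"{c}.npy",I[c])
H={c:cv2.cvtColor(I[c],cv2.COLOR_RGB2HSV).astype(int) for c in I}
def col(c,lo,hi,s,v=40): 
    h=H[c]; hh=h[...,0]; m=((hh>=lo)&(hh<=hi)) if lo<hi else ((hh>=lo)|(hh<=hi))
    return m&(h[...,1]>s)&(h[...,2]>v)
tray=((-.05,.05),(-.085,.085),(0,.04))
for nm,a,near,p0 in (("green",(50,80,100),{"top":(333,241),"scene":(258,184)},(.4625,-.295,0.)),("red",(172,6,150),{"top":(342,193),"scene":(219,197)},(.608,-.315,0.))):
    o={}
    for c in ("top","scene"):
        m=col(c,*a); m=cv2.morphologyEx(m.astype(np.uint8),cv2.MORPH_CLOSE,np.ones((7,7)))
        ct,mm=contour(m,np.array(near[c]),25); o[c]=ct; print(nm,c,mm.sum(),cv2.boundingRect(mm))
    print(nm,"both",fit(o,tray,p0)); print(" top",fit({"top":o["top"]},tray,p0)); print(" scene",fit({"scene":o["scene"]},tray,p0))
post=((-.025,.025),(0,.04),(.02,.125)); o={}
for c,near in (("top",(104,243)),("scene",(441,267))):
    m=col(c,100,125,110,40); ct,mm=contour(m,np.array(near),25); o[c]=ct; print("post",c,mm.sum(),cv2.boundingRect(mm))
print("post top",fit({"top":o["top"]},((-.025,.025),(0,.04),(.01,.125)),(.445,.353,0)))
print("post scene",fit({"scene":o["scene"]},((-.025,.025),(0,.04),(.01,.125)),(.445,.353,0)))
print("post both",fit(o,((-.025,.025),(0,.04),(.01,.125)),(.445,.353,0)))
# rack
m=(H["top"][...,2]<95)&(H["top"][...,1]<90); m[:, :205]=0; m[:,285:]=0;m[:175]=0;m[262:]=0
m=cv2.morphologyEx(m.astype(np.uint8),cv2.MORPH_CLOSE,np.ones((5,5)))
ct,mm=contour(m,np.array((243,217)),30); print("rack",mm.sum(),cv2.boundingRect(mm))
print(fit({"top":ct},((-.112,.102),(-.095,.095),(0,.008)),(.534,-.008,0)))
# orange
for c in I:
    m=col(c,5,16,190,90); k,lab,st,ce=cv2.connectedComponentsWithStats(m.astype(np.uint8))
    print(c,[(st[i].tolist(),ce[i]) for i in range(1,k) if st[i,4]>15])
E
```

```text
green top 1882 (307, 219, 60, 40)
green scene 1227 (234, 162, 52, 39)
green both (array([ 0.4677, -0.296 , -0.0001]), np.float64(1.6300801784168764), np.float64(1.2098515713438251))
 top (array([ 0.4682, -0.2957,  0.    ]), np.float64(1.5210222329689398), np.float64(1.2095350566287333))
 scene (array([ 0.4656, -0.2971,  0.    ]), np.float64(1.7211446676193976), np.float64(1.1905588112291299))
red top 1904 (313, 174, 59, 39)
red scene 1055 (192, 172, 54, 42)
red both (array([ 0.61  , -0.3131, -0.083 ]), np.float64(3.8201448963706985), np.float64(0.36727058418002023))
 top (array([ 0.6104, -0.3136,  0.    ]), np.float64(1.0819302578986516), np.float64(0.9457277746799437))
 scene (array([ 0.606 , -0.3127, -0.1062]), np.float64(5.3078669913976695), np.float64(1.0561330035994354))
post top 223 (94, 234, 14, 19)
post scene 933 (426, 243, 29, 51)
post top (array([ 0.4323,  0.35  , -0.0647]), np.float64(2.9297237365655064), np.float64(0.9095483209679477))
post scene (array([0.4302, 0.3552, 0.    ]), np.float64(2.4064099523902467), np.float64(1.917398242706176))
post both (array([0.4385, 0.3547, 0.3521]), np.float64(2.5005996269016095), np.float64(0.6494212905541623))
rack 3266 (211, 183, 66, 72)
(array([ 0.5308, -0.0084, -0.    ]), np.float64(1.758420003374696), np.float64(0.7148249672803869))
top [([250, 194, 16, 8, 41], array([259.0732, 198.3659])), ([225, 197, 21, 4, 27], array([234.5926, 198.5556])), ([247, 231, 16, 7, 30], array([254.5667, 235.4333])), ([220, 233, 10, 3, 16], array([224.   , 234.125]))]
scene [([308, 204, 16, 15, 113], array([315.1593, 210.5752])), ([276, 217, 18, 15, 130], array([283.7769, 223.4923])), ([328, 218, 8, 7, 31], array([331.0968, 220.9032])), ([296, 232, 9, 6, 37], array([299.8919, 234.7838]))]
```

```bash
python3 - <<'E'
s=open('fit.py').read()
s=s.replace('s=least_squares(r,p0,loss="soft_l1",f_scale=0.5,diff_step=1e-3)\n    return s.x','D=np.array([.01,.01,.05]);p0=np.array(p0,float)\n    s=least_squares(lambda q:r(p0+(q-1)*D),np.ones(3),loss="soft_l1",f_scale=0.5,diff_step=2e-2)\n    return p0+(s.x-1)*D')
open('fit.py','w').write(s)
E
cat > m.py <<'E'
from fit import *
np.set_printoptions(precision=4,suppress=True)
I={c:np.load(f"{c}.npy") for c in ("top","scene")}
H={c:cv2.cvtColor(I[c],cv2.COLOR_RGB2HSV).astype(int) for c in I}
def col(c,lo,hi,s,v=40): 
    h=H[c]; hh=h[...,0]; m=((hh>=lo)&(hh<=hi)) if lo<hi else ((hh>=lo)|(hh<=hi))
    return m&(h[...,1]>s)&(h[...,2]>v)
tray=((-.05,.05),(-.085,.085),(0,.04))
for nm,a,near,p0 in (("green",(50,80,100,30),{"top":(333,241),"scene":(258,184)},(.4625,-.295,-.1)),("red",(172,6,150),{"top":(342,193),"scene":(219,197)},(.608,-.315,-.1))):
    o={}
    for c in ("top","scene"):
        m=col(c,*a); m=cv2.morphologyEx(m.astype(np.uint8),cv2.MORPH_CLOSE,np.ones((7,7)))
        ct,mm=contour(m,np.array(near[c]),25); o[c]=ct
    print(nm,"both",fit(o,tray,p0)); print(" top",fit({"top":o["top"]},tray,p0)); print(" scene",fit({"scene":o["scene"]},tray,p0))
post=((-.025,.025),(0,.04),(.01,.125)); o={}
for c,near in (("top",(104,243)),("scene",(441,267))):
    m=col(c,100,125,110,25); ct,mm=contour(m,np.array(near),25); o[c]=ct; print("post",c,mm.sum(),cv2.boundingRect(mm))
for y in (-.1,.1,.3):
    print("post scene",fit({"scene":o["scene"]},post,(.445,.353,y)))
    print("post both",fit(o,post,(.445,.353,y)))
m=(H["top"][...,2]<95)&(H["top"][...,1]<90); m[:, :205]=0; m[:,285:]=0;m[:175]=0;m[262:]=0
m=cv2.morphologyEx(m.astype(np.uint8),cv2.MORPH_CLOSE,np.ones((5,5)))
ct,mm=contour(m,np.array((243,217)),30)
print("rack",fit({"top":ct},((-.112,.102),(-.095,.095),(0,.008)),(.534,-.008,-.05)))
for c,b in (("top",(205,178,285,262)),("top",(85,222,145,267)),("scene",(250,190,360,270)),("scene",(400,230,470,305))):
    im=I[c][b[1]:b[3],b[0]:b[2]]
    cv2.imwrite(f"pics/crop_{c}_{b[0]}.png",cv2.resize(im,None,fx=7,fy=7,interpolation=cv2.INTER_CUBIC)[:,:,::-1])
E
python3 m.py
```

```text
green both (array([ 0.4682, -0.2955, -0.119 ]), np.float64(0.9093514859783577), np.float64(0.4702876511182447))
 top (array([ 0.4684, -0.2955, -0.1149]), np.float64(0.390542191832496), np.float64(0.26610538291395813))
 scene (array([ 0.4641, -0.2967, -0.1845]), np.float64(1.156245532351393), np.float64(0.8843615532788389))
red both (array([ 0.61  , -0.3131, -0.083 ]), np.float64(3.8200474777451077), np.float64(0.3678380238967937))
 top (array([ 0.6106, -0.3134, -0.0838]), np.float64(0.3069783961860833), np.float64(0.252917894211769))
 scene (array([ 0.606 , -0.3127, -0.1061]), np.float64(5.307680364997298), np.float64(1.0559974337470874))
post top 223 (94, 234, 14, 19)
post scene 933 (426, 243, 29, 51)
post scene (array([0.4399, 0.3557, 0.363 ]), np.float64(0.8691811935650791), np.float64(0.46442328123984944))
post both (array([0.4385, 0.3547, 0.3535]), np.float64(2.5017933973108506), np.float64(0.6512527616035491))
post scene (array([0.4399, 0.3557, 0.3625]), np.float64(0.8689902998603368), np.float64(0.469231915703623))
post both (array([0.4385, 0.3547, 0.3531]), np.float64(2.5014377795170684), np.float64(0.6486897695298263))
post scene (array([0.4399, 0.3557, 0.3624]), np.float64(0.8689678199614475), np.float64(0.4695749095523559))
post both (array([0.4385, 0.3546, 0.3521]), np.float64(2.5008565372686), np.float64(0.6519195891121896))
rack (array([ 0.5308, -0.0093, -0.046 ]), np.float64(1.4706095376902444), np.float64(0.2930180670121361))
```

View pics/crop_top_205.png

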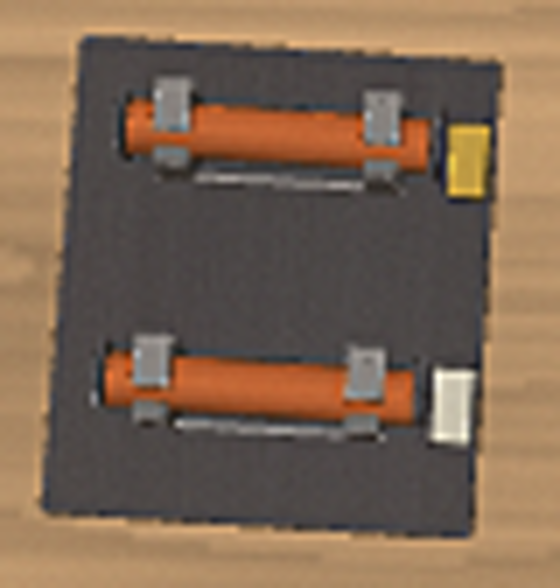

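View pics/crop_top_85.png

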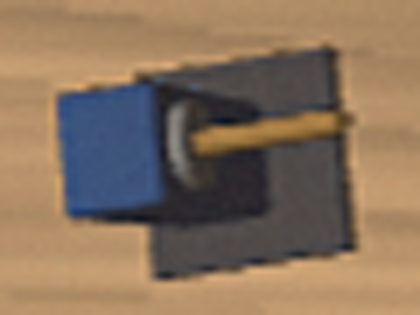

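View pics/crop_scene_250.png

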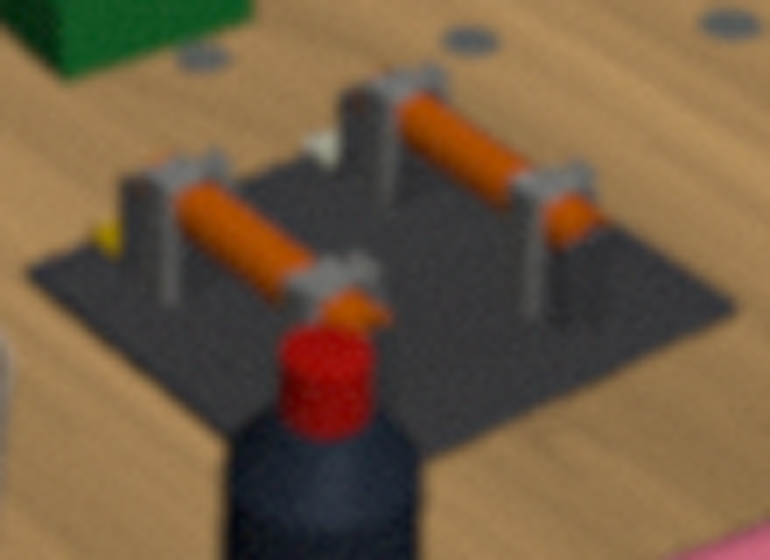

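View pics/crop_scene_400.png

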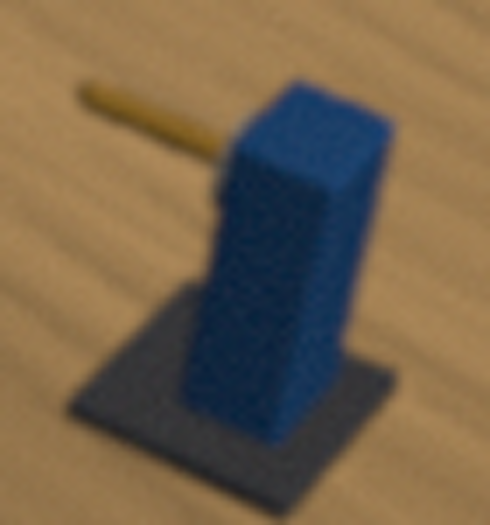

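```bash
cat > g.py <<'E'
from h import *
np.set_printoptions(precision=4,suppress=True)
T=lambda u,v:((u+.5)/7-.5+85,(v+.5)/7-.5+222)
S=lambda u,v:((u+.5)/7-.5+400,(v+.5)/7-.5+230)
obs=[("top",(0,-.065,.1),T(350,120)),("top",(.045,-.03,.01),T(335,48)),("top",(-.045,-.03,.01),T(356,250)),("top",(-.045,.055,.01),T(155,279)),
("top",(.025,.04,.125),T(56,92)),("top",(-.025,.04,.125),T(67,216)),("top",(.025,0,.125),T(158,81)),
("scene",(0,-.065,.1),S(80,90)),("scene",(.045,-.03,.01),S(69,409)),("scene",(.045,.055,0.005),S(283,513)),("scene",(-.045,.055,.01),S(398,375)),
("scene",(.025,0,.125),S(235,152)),("scene",(.025,.04,.125),S(332,190)),("scene",(-.025,.04,.125),S(396,124)),("scene",(-.025,0,.125),S(300,80))]
def W(p,P):
    c,s=np.cos(p[2]),np.sin(p[2]); return np.array([p[0]+c*P[0]-s*P[1],p[1]+s*P[0]+c*P[1],P[2]])
def r(p,o): return np.concatenate([proj(n,W(p,P))[0]-q for n,P,q in o])
for o in (obs,[x for x in obs if x[0]=="top"],[x for x in obs if x[0]=="scene"]):
    s=least_squares(r,(.44,.355,.1),args=(o,),loss="soft_l1",f_scale=.5); print(s.x); print(s.fun.reshape(-1,2).T if o is obs else "", "tip",W(s.x,(0,-.065,.1)),"home",W(s.x,(0,-.07,.1)))
print("tri tip",tri({"top":np.array(T(350,120)),"scene":np.array(S(80,90))}))
# rack corners
t=lambda u,v:((u+.5)/7-.5+205,(v+.5)/7-.5+178)
z=lambda u,v:((u+.5)/7-.5+250,(v+.5)/7-.5+190)
ro=[("top",(.102,.095,.008),t(80,37)),("top",(.102,-.095,.008),t(502,64)),("top",(-.112,-.095,.008),t(473,535)),("top",(-.112,.095,.008),t(42,513))]
rs=[("scene",(.102,-.095,.008),z(26,270)),("scene",(-.112,.095,.008),z(735,308))]
# tube ends at z .045 edges: centre of visible left/right
tu=[("top",(.055,.065,.045),t(125,127)),("top",(.055,-.065,.045),t(431,145)),("top",(-.055,.065,.045),t(105,380)),("top",(-.055,-.065,.045),t(413,397))]
for o in (ro,rs,tu,ro+rs+tu):
    s=least_squares(r,(.53,-.01,-.05),args=(o,)); print(s.x,np.abs(s.fun).max(),"yel",W(s.x,(.055,0,.045)))
E
python3 g.py
```

```text
[0.4373 0.3537 0.1713]
[[-0.1491 -1.054  -1.1267 -1.0575 -1.0647 -1.0878 -0.7342 -0.9814 -1.1827
  -0.4566 -0.0561 -2.0051 -0.0091  0.2362 -1.5806]
 [ 0.1447 -0.3312  0.1145  0.3044  0.2271  0.6599 -0.3776  0.1324 -1.3553
   0.8957 -0.2749 -1.636  -0.0755 -0.7362 -1.0802]] tip [0.4484 0.2897 0.1   ] home [0.4493 0.2848 0.1   ]
[0.4377 0.3511 0.1691]
 tip [0.4487 0.287  0.1   ] home [0.4495 0.2821 0.1   ]
[0.4374 0.3559 0.1676]
 tip [0.4482 0.2919 0.1   ] home [0.449  0.2869 0.1   ]
tri tip (array([0.4477, 0.2904, 0.1003]), np.float64(0.5411609131858768))
[ 0.5307 -0.01   -0.036 ] 0.4319018167792592 yel [ 0.5857 -0.012   0.045 ]
[ 0.5314 -0.0061 -0.045 ] 0.7893078780476799 yel [ 0.5863 -0.0085  0.045 ]
[ 0.5309 -0.0091 -0.0368] 0.5498023070861677 yel [ 0.5859 -0.0111  0.045 ]
[ 0.5307 -0.009  -0.0377] 1.2707750484522649 yel [ 0.5856 -0.0111  0.045 ]
```

```bash
cat > plan.py <<'E'
from h import *
import sys, math
np.set_printoptions(precision=4,suppress=True)
def down(yaw,flip=False):
    # tool x down; tool y along object's x (object yaw) ; z = x cross y
    x=np.array([0,0,-1.]); y=np.array([np.cos(yaw),np.sin(yaw),0])*(-1 if flip else 1)
    return np.c_[x,y,np.cross(x,y)]
def rows(p0,R0,p1,R1,vmax=30,wmax=.12,n=None):
    rv=Ro.from_matrix(R0.T@R1).as_rotvec(); d=np.linalg.norm(p1-p0)*1000
    n=n or max(1,math.ceil(d/vmax),math.ceil(np.linalg.norm(rv)/wmax))
    out=[]
    for i in range(n):
        Ra=R0@Ro.from_rotvec(rv*i/n).as_matrix()
        s=Ra.T@(p1-p0)*1000/n
        out.append([round(float(v),1) for v in s]+[round(float(v),4) for v in rv/n])
    return out
def status():
    o=observe(); p,R=pose()
    print("t",round(o["clock"],2),"p",p,"tilt",np.degrees(np.arccos(-R[2,0])).round(2),"yawy",np.arctan2(R[1,1],R[0,1]).round(4),"F",o["force"].round(1),"w",o["grip_width"].round(4)); return p,R
E
python3 - <<'E'
from plan import *
p,R=status(); print(R); print(observe()["qpos"])
p1=np.array([.5857,-.011,.20])
for f in (0,1):
    r=rows(p,R,p1,down(-.04,f),vmax=45); print(len(r)); print(r[0],r[-1])
E
```

```text
Traceback (most recent call last):
  File "plan.py", line 19, in status
    print("t",round(o["clock"],2),"p",p,"tilt",np.degrees(np.arccos(-R[2,0])).round(2),"yawy",np.arctan2(R[1,1],R[0,1]).round(4),"F",o["force"].round(1),"w",o["grip_width"].round(4)); return p,R
                                                                                                                                                             ^^^^^^^^^^^^^^^^^^^^^
AttributeError: 'float' object has no attribute 'round'
```

```bash
sed -i 's/o\["grip_width"\].round(4)/round(o["grip_width"],4)/' plan.py
python3 - <<'E'
from plan import *
p,R=status(); print(R); print(observe()["qpos"])
p1=np.array([.5857,-.011,.20])
for f in (0,1):
    r=rows(p,R,p1,down(-.04,f),vmax=45); print(len(r)); print(r[0],r[-1])
E
```

```text
t 1.9 p [0.1971 0.5931 0.2423] tilt 0.0 yawy 1.2499 F [-0.7 -0.   0.5] w 0.0853
[[-0.      0.3154  0.949 ]
 [-0.0001  0.949  -0.3154]
 [-1.     -0.0001 -0.    ]]
[-1.3202  0.5214 -0.0363  1.5995  0.0212  1.0211 -0.1128]
16
[2.6, -28.2, 35.0, 0.0806, 0.0, 0.0] [2.6, 22.7, 38.7, 0.0806, 0.0, 0.0]
16
[2.6, -28.2, 35.0, -0.1157, -0.0, 0.0] [2.6, -29.8, -33.5, -0.1157, -0.0, 0.0]
```

```bash
python3 - <<'E'
from plan import *
p,R=status()
r=rows(p,R,np.array([.5857,-.011,.20]),down(-.04,0),n=17)
print([[round(v) for v in x[:3]]+[round(x[3],3),0,0] for x in r])
E
```

```text
t 1.9 p [0.1971 0.5931 0.2423] tilt 0.0 yawy 1.2499 F [-0.7 -0.   0.5] w 0.0853
[[2, -26, 33, 0.076, 0, 0], [2, -24, 35, 0.076, 0, 0], [2, -21, 36, 0.076, 0, 0], [2, -18, 38, 0.076, 0, 0], [2, -16, 39, 0.076, 0, 0], [2, -12, 40, 0.076, 0, 0], [2, -9, 41, 0.076, 0, 0], [2, -6, 42, 0.076, 0, 0], [2, -3, 42, 0.076, 0, 0], [2, 0, 42, 0.076, 0, 0], [2, 3, 42, 0.076, 0, 0], [2, 7, 42, 0.076, 0, 0], [2, 10, 41, 0.076, 0, 0], [2, 13, 40, 0.076, 0, 0], [2, 16, 39, 0.076, 0, 0], [2, 19, 38, 0.076, 0, 0], [2, 22, 36, 0.076, 0, 0]]
```

Call:
jog_arm([
  [2, -26, 33, 0.076, 0, 0],
  [2, -24, 35, 0.076, 0, 0],
  [2, -21, 36, 0.076, 0, 0],
  [2, -18, 38, 0.076, 0, 0],
  [2, -16, 39, 0.076, 0, 0],
  [2, -12, 40, 0.076, 0, 0],
  [2, -9, 41, 0.076, 0, 0],
  [2, -6, 42, 0.076, 0, 0],
  [2, -3, 42, 0.076, 0, 0],
  [2, 0, 42, 0.076, 0, 0],
  [2, 3, 42, 0.076, 0, 0],
  [2, 7, 42, 0.076, 0, 0],
  [2, 10, 41, 0.076, 0, 0],
  [2, 13, 40, 0.076, 0, 0],
  [2, 16, 39, 0.076, 0, 0],
  [2, 19, 38, 0.076, 0, 0],
  [2, 22, 36, 0.076, 0, 0],
  [0, 0, 0, 0, 0, 0],
], gripper=90, newtons=40)

```text
clock: 3.7
position: [0.5864, -0.0398, 0.2067]
tool_rot: [2.429, 1.564, 0.767]
force: [0.1, 1.2, -0.5]
grip_width: 0.0552
```

```bash
python3 - <<'E'
from plan import *
p,R=status()
r=rows(p,R,np.array([.5857,-.011,.10]),down(-.04,0),vmax=30,wmax=.1); print(r)
for c in ("top","scene"): cv2.imwrite(f"pics/{c}1.png",grab_frame(c)[:,:,::-1])
E
```

```text
t 3.7 p [ 0.5864 -0.0398  0.2067] tilt 0.39 yawy -0.0915 F [ 0.1  1.2 -0.5] w 0.0552
[[26.7, -0.9, -7.0, -0.0129, -0.0013, -0.0012], [26.7, -0.8, -7.1, -0.0129, -0.0013, -0.0012], [26.7, -0.7, -7.1, -0.0129, -0.0013, -0.0012], [26.7, -0.6, -7.2, -0.0129, -0.0013, -0.0012]]
```

View pics/scene1.png

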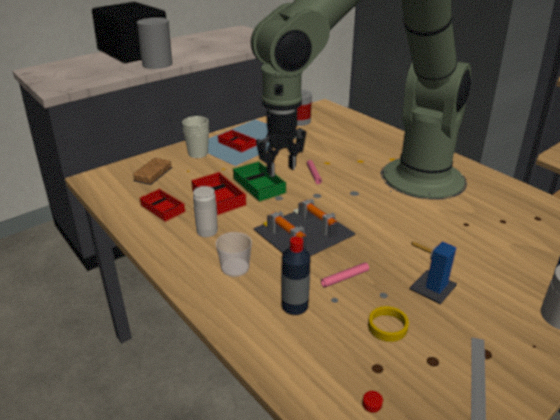

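Call:
jog_arm([
  [27, -1, -7, -0.013, -0.001, -0.001],
  [27, -1, -7, -0.013, -0.001, -0.001],
  [27, -1, -7, -0.013, -0.001, -0.001],
  [20, -1, -7, -0.013, -0.001, -0.001],
  [0, 0, 0, 0, 0, 0],
  [0, 0, 0, 0, 0, 0],
])

```text
clock: 4.4
position: [0.5818, 0.0019, 0.1045]
tool_rot: [3.008, 1.564, 1.418]
force: [0.6, -0.7, 1.3]
grip_width: 0.0551
```

```bash
python3 - <<'E'
from plan import *
p,R=status()
print(proj("scene",[p,[.5864,-.0398,.2067]]),proj("top",p))
r=rows(p,R,np.array([.5857,-.011,.10]),down(-.04,0),n=1); print(r)
for c in ("top","scene"): cv2.imwrite(f"pics/{c}2.png",cv2.resize(grab_frame(c)[120:300,160:400],None,fx=3,fy=3)[:,:,::-1])
E
```

```text
t 4.4 p [0.5818 0.0019 0.1045] tilt 0.42 yawy -0.0194 F [ 0.6 -0.7  1.3] w 0.0551
[[290.7328 209.3595]
 [279.4179 169.3149]] [[238.5057 194.6106]]
[[4.4, 4.2, 12.9, 0.0206, -0.0072, -0.0009]]
```

View pics/scene2.png

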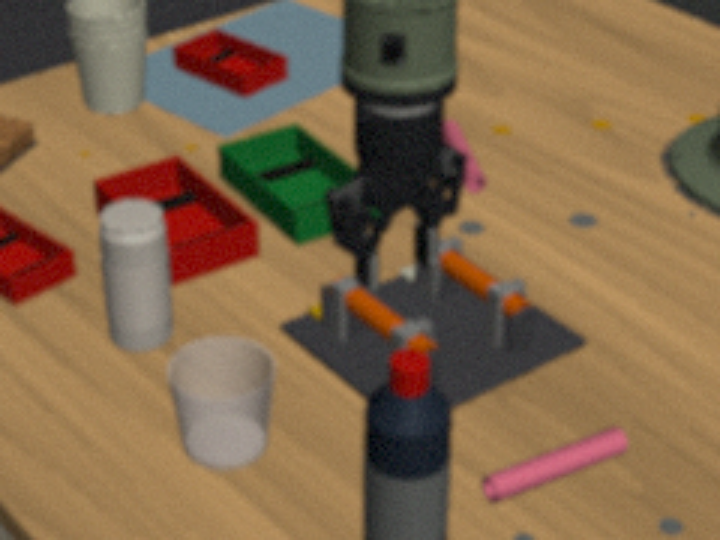

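View pics/top2.png

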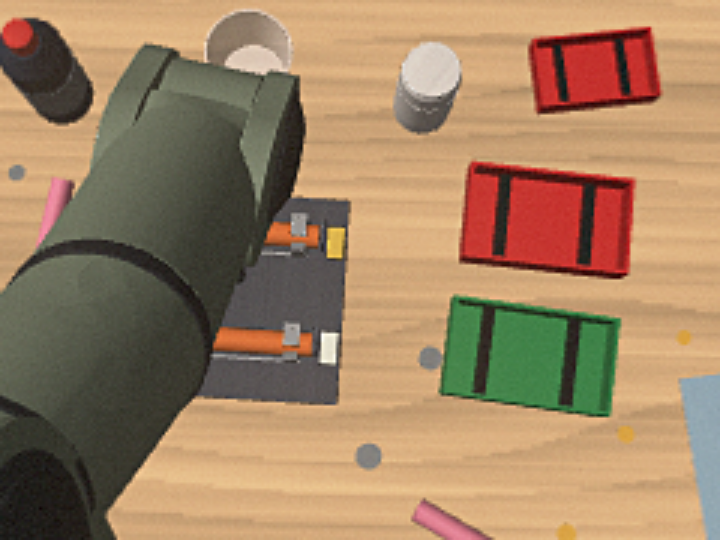

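Call:
jog_arm([
  [2, 2, 7, 0.01, -0.004, 0],
  [2, 2, 6, 0.01, -0.003, 0],
  [0, 0, 0, 0, 0, 0],
  [0, 0, 0, 0, 0, 0],
])

```text
clock: 4.9
position: [0.5874, -0.0137, 0.1034]
tool_rot: [1.567, 1.565, -0.048]
force: [1.1, 0.6, -0.8]
grip_width: 0.0551
```

```bash
python3 - <<'E'
from plan import *
p,R=status()
r=rows(p,R,np.array([.5857,-.011,.037]),down(-.04,0),n=4); print(r)
E
```

```text
t 4.9 p [ 0.5874 -0.0137  0.1034] tilt 0.34 yawy -0.0435 F [ 1.1  0.6 -0.8] w 0.0551
[[16.6, -0.6, -0.7, -0.0009, 0.0, -0.0015], [16.6, -0.5, -0.7, -0.0009, 0.0, -0.0015], [16.6, -0.5, -0.7, -0.0009, 0.0, -0.0015], [16.6, -0.5, -0.7, -0.0009, 0.0, -0.0015]]
```

Call:
jog_arm([
  [17, 0, -1, 0, 0, -0.001],
  [17, 0, -1, 0, 0, -0.001],
  [17, -1, 0, 0, 0, -0.001],
  [16, -1, 0, 0, 0, -0.001],
  [0, 0, 0, 0, 0, 0],
  [0, 0, 0, 0, 0, 0],
])

```text
clock: 5.5
position: [0.5862, -0.0117, 0.0332]
tool_rot: [1.708, 1.568, 0.093]
force: [1.3, -0.5, -0.4]
grip_width: 0.0553
```

```bash
python3 - <<'E'
from plan import *
p,R=status()
r=rows(p,R,np.array([.5857,-.011,.037]),down(-.04,0),n=1); print(r)
E
```

```text
t 5.5 p [ 0.5862 -0.0117  0.0332] tilt 0.13 yawy -0.044 F [ 1.3 -0.5 -0.4] w 0.0553
[[-3.8, -0.5, -0.7, -0.004, -0.0003, -0.0023]]
```

Call:
jog_arm([
  [-4, 0, 0, 0, 0, 0],
  [0, 0, 0, 0, 0, 0],
  [0, 0, 0, 0, 0, 0],
  [0, 0, 0, 0, 0, 0],
  [0, 0, 0, 0, 0, 0],
  [0, 0, 0, 0, 0, 0],
], gripper=255, newtons=40)

```text
clock: 6.1
position: [0.5874, -0.0115, 0.04]
tool_rot: [1.717, 1.565, 0.102]
force: [0.5, 0.3, -1.2]
grip_width: 0.023
```

```bash
python3 - <<'E'
from plan import *
p,R=status()
E
```

```text
t 6.1 p [ 0.5874 -0.0115  0.04  ] tilt 0.32 yawy -0.0439 F [ 0.5  0.3 -1.2] w 0.023
```

Call:
jog_arm([
  [0, -5, 0, 0, 0, 0],
  [0, -5, 0, 0, 0, 0],
  [0, -5, 0, 0, 0, 0],
  [0, -5, 0, 0, 0, 0],
  [0, -5, 0, 0, 0, 0],
  [0, 0, 0, 0, 0, 0],
  [0, 0, 0, 0, 0, 0],
], newtons=60)

```text
clock: 6.8
position: [0.5688, -0.0107, 0.0425]
tool_rot: [1.573, 1.546, -0.042]
force: [9.0, -0.7, -2.3]
grip_width: 0.0227
```

```bash
python3 - <<'E'
from plan import *
p,R=status()
for c in ("scene",): cv2.imwrite(f"pics/{c}3.png",cv2.resize(grab_frame(c)[160:300,220:400],None,fx=4,fy=4)[:,:,::-1])
E
```

```text
t 6.8 p [ 0.5688 -0.0107  0.0425] tilt 1.45 yawy -0.0437 F [ 9.  -0.7 -2.3] w 0.0227
```

View pics/scene3.png

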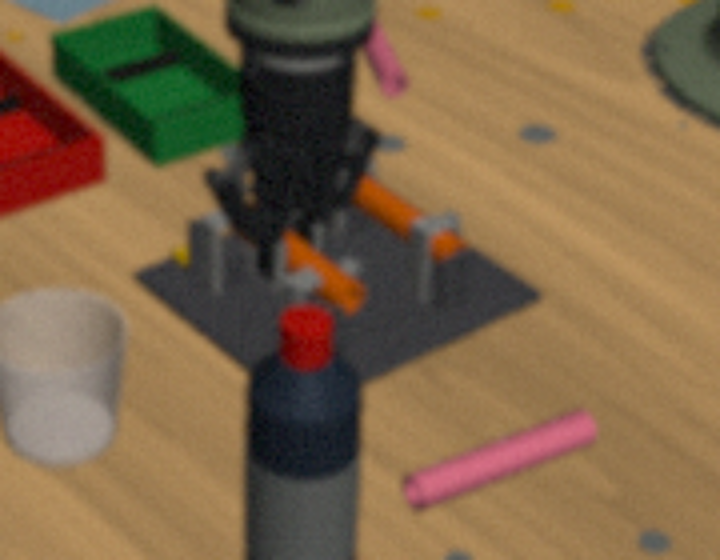

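Call:
jog_arm([
  [1, -6, 0, 0, 0, 0],
  [1, -6, 0, 0, 0, 0],
  [0, -4, 0, 0, 0, 0],
  [0, 0, 0, 0, 0, 0],
])

```text
clock: 7.25
position: [0.5605, -0.0103, 0.0424]
tool_rot: [1.552, 1.526, -0.063]
force: [7.3, 0.0, 2.4]
grip_width: 0.0225
```

```bash
python3 - <<'E'
from plan import *
p,R=status();print(R)
r=rows(p,R,p,down(-.044,0),n=1); print(r)
E
```

```text
t 7.25 p [ 0.5605 -0.0103  0.0424] tilt 2.57 yawy -0.0436 F [7.3 0.  2.4] w 0.0225
[[ 0.0448  0.998  -0.0436]
 [-0.0028 -0.0435 -0.999 ]
 [-0.999   0.0449  0.0009]]
[[0.0, 0.0, 0.0, 0.0004, 0.0009, -0.0449]]
```

Call:
jog_arm([
  [-10, -1, 0, 0, 0, 0],
  [-12, -1, 0, 0, 0, 0],
  [-15, 0, 0, 0, 0, -0.01],
  [-20, 0, 0, 0, 0, -0.01],
  [-25, 0, 0, 0, 0, -0.01],
  [-25, 0, 0, 0, 0, -0.01],
  [-10, 0, 0, 0, 0, 0],
  [0, 0, 0, 0, 0, 0],
])

```text
clock: 8.05
position: [0.5533, -0.0101, 0.1631]
tool_rot: [1.429, 1.564, -0.186]
force: [0.1, 0.0, -0.9]
grip_width: 0.0225
```

```bash
python3 - <<'E'
from plan import *
p,R=status();print(R)
for c in ("scene","top"): cv2.imwrite(f"pics/{c}4.png",cv2.resize(grab_frame(c)[120:300,180:420],None,fx=3,fy=3)[:,:,::-1])
E
```

```text
t 8.05 p [ 0.5533 -0.0101  0.1631] tilt 0.37 yawy -0.0441 F [ 0.1  0.  -0.9] w 0.0225
[[ 0.0064  0.999  -0.0441]
 [-0.0012 -0.0441 -0.999 ]
 [-1.      0.0065  0.0009]]
```

View pics/scene4.png

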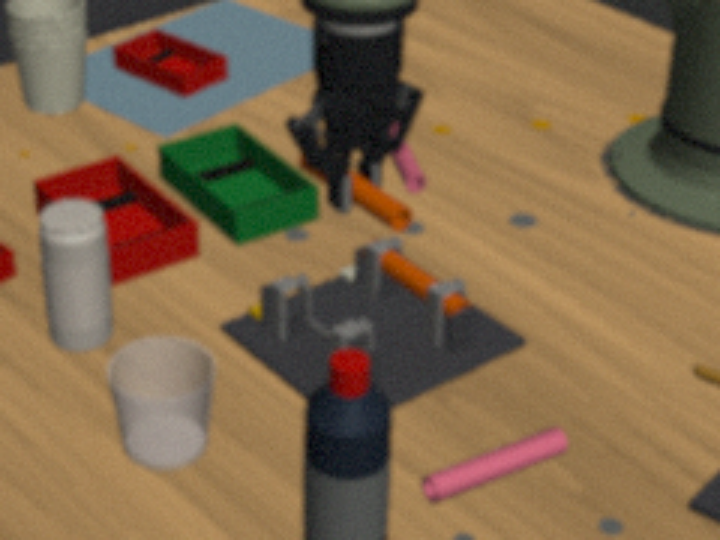

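```bash
python3 - <<'E'
from plan import *
p,R=status()
print(proj("scene",[[.5533+.065*.044,.0549,.168],[.5533-.065*.044,-.075,.168]]))
r=rows(p,R,np.array([.4632,.2013,.150]),down(.17,0),n=9); print([[round(v) for v in x[:3]]+[round(v,3) for v in x[3:]] for x in r])
E
```

```text
t 8.15 p [ 0.5527 -0.0101  0.1617] tilt 0.27 yawy -0.044 F [ 0.   1.4 -1.8] w 0.0223
[[312.5867 193.4348]
 [281.541  173.2783]]
[[1, -11, -23, -0.024, 0.0, -0.001], [1, -10, -23, -0.024, 0.0, -0.001], [1, -10, -24, -0.024, 0.0, -0.001], [1, -9, -24, -0.024, 0.0, -0.001], [1, -9, -24, -0.024, 0.0, -0.001], [1, -8, -24, -0.024, 0.0, -0.001], [1, -8, -24, -0.024, 0.0, -0.001], [1, -7, -24, -0.024, 0.0, -0.001], [1, -6, -25, -0.024, 0.0, -0.001]]
```

Call:
jog_arm([
  [1, -11, -23, -0.024, 0, -0.001],
  [1, -10, -23, -0.024, 0, -0.001],
  [1, -10, -24, -0.024, 0, -0.001],
  [1, -9, -24, -0.024, 0, -0.001],
  [1, -9, -24, -0.024, 0, -0.001],
  [1, -8, -24, -0.024, 0, -0.001],
  [1, -8, -24, -0.024, 0, -0.001],
  [0, -4, -10, -0.024, 0, 0],
  [0, 0, 0, 0, 0, 0],
  [0, 0, 0, 0, 0, 0],
])

```text
clock: 9.15
position: [0.4693, 0.1664, 0.1425]
tool_rot: [-1.226, 1.553, -2.643]
force: [-0.3, -0.2, -1.2]
grip_width: 0.0224
```

```bash
python3 - <<'E'
from plan import *
p,R=status()
r=rows(p,R,np.array([.4632,.2013,.095]),down(.17,0),n=4); print(r)
E
```

```text
t 9.15 p [0.4693 0.1664 0.1425] tilt 1.04 yawy 0.1534 F [-0.3 -0.2 -1.2] w 0.0224
[[11.8, 0.0, -8.9, -0.0041, 0.0015, 0.0043], [11.8, 0.0, -8.9, -0.0041, 0.0015, 0.0043], [11.8, -0.0, -8.9, -0.0041, 0.0015, 0.0043], [11.9, -0.0, -8.9, -0.0041, 0.0015, 0.0043]]
```

Call:
jog_arm([
  [12, 0, -9, -0.004, 0.001, 0.004],
  [12, 0, -9, -0.004, 0.001, 0.004],
  [12, 0, -9, -0.004, 0.001, 0.004],
  [10, 0, -5, -0.004, 0.001, 0.004],
  [0, 0, 0, 0, 0, 0],
  [0, 0, 0, 0, 0, 0],
])

```text
clock: 9.75
position: [0.4671, 0.1915, 0.0944]
tool_rot: [0.212, 1.566, -1.2]
force: [-0.1, -0.3, -1.3]
grip_width: 0.0227
```

```bash
python3 - <<'E'
from plan import *
p,R=status()
r=rows(p,R,np.array([.4632,.2013,.095]),down(.17,0),n=1); print(r)
E
```

```text
t 9.75 p [0.4671 0.1915 0.0944] tilt 0.26 yawy 0.1584 F [-0.1 -0.3 -1.3] w 0.0227
[[-0.7, -2.3, -10.3, -0.0116, 0.0045, -0.0009]]
```

Call:
jog_arm([
  [-1, -2, -4, -0.01, 0.004, 0],
  [0, 0, 0, 0, 0, 0],
  [0, 0, 0, 0, 0, 0],
])

```text
clock: 10.05
position: [0.4651, 0.1943, 0.0965]
tool_rot: [1.541, 1.569, 0.138]
force: [0.2, -0.6, -0.8]
grip_width: 0.0225
```

```bash
python3 - <<'E'
from plan import *
from fit import grabavg
p,R=status()
for c,b,f in (("scene",(350,180,480,310),5),("top",(80,195,190,295),6)):
    im=grabavg(c,3); np.save(c+"g.npy",im)
    cv2.imwrite(f"pics/{c}5.png",cv2.resize(im[b[1]:b[3],b[0]:b[2]],None,fx=f,fy=f,interpolation=cv2.INTER_CUBIC)[:,:,::-1])
e=p+R@np.array([-5,0,0])/1000
g=-R[:,2]
print("tube end pred scene",proj("scene",[e+g*.065,e-g*.065]),"top",proj("top",[e+g*.065,e-g*.065]))
E
```

```text
t 10.05 p [0.4651 0.1943 0.0965] tilt 0.12 yawy 0.1673 F [ 0.2 -0.6 -0.8] w 0.0225
tube end pred scene [[398.522  237.0553]
 [354.481  217.4833]] top [[145.6966 236.9683]
 [191.9906 230.3091]]
```

View pics/scene5.png

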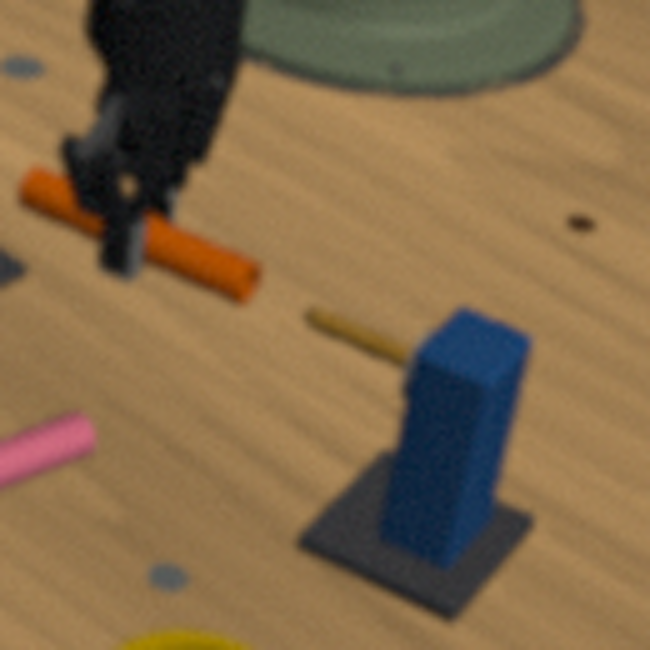

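View pics/top5.png

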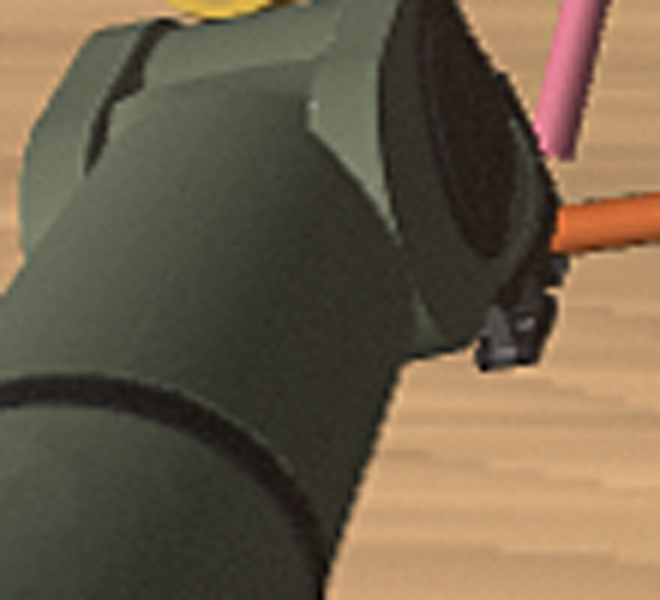

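```bash
python3 - <<'E'
from plan import *
from fit import contour
p,R=status()
I=np.load("sceneg.npy"); H=cv2.cvtColor(I,cv2.COLOR_RGB2HSV).astype(int)
m=(H[...,0]<=13)&(H[...,1]>190)&(H[...,2]>60); m[:, :352]=0; m[:200]=0;m[250:]=0; m[:,410:]=0
# tube: portion right of gripper, edge midpoints by column
ys,xs=np.nonzero(m); print(xs.min(),xs.max(),ys.min(),ys.max(),len(xs))
for x in range(xs.min(),xs.max()+1):
    v=ys[xs==x]; print(x,v.min(),v.max(),len(v),end=' | ')
print()
# pin intensity-weighted centroid per column: difference from background (blue channel low)
for x in range(412,432):
    c=I[235:262,x].astype(float); bl=c[:,2]; print(x,235+np.argmin(bl), bl.astype(int).tolist()) if x%4==0 else 0
E
```

```text
t 10.35 p [0.465  0.1944 0.0962] tilt 0.1 yawy 0.1676 F [ 0.2 -1.3  0.1] w 0.0225
354 401 214 239 227
354 217 218 2 | 355 215 220 5 | 356 214 221 7 | 357 214 221 7 | 358 214 221 6 | 359 216 222 5 | 360 215 222 4 | 361 215 222 6 | 362 215 223 7 | 363 215 224 8 | 364 216 224 9 | 365 219 224 6 | 366 222 224 3 | 367 223 226 4 | 368 223 226 4 | 369 223 226 4 | 370 224 225 2 | Traceback (most recent call last):
  File "<stdin>", line 9, in <module>
    return umr_minimum(a, axis, None, out, keepdims, initial, where)
ValueError: zero-size array to reduction operation minimum which has no identity
```

```bash
python3 - <<'E'
from plan import *
I=np.load("sceneg.npy").astype(float)
# saturation-like signal: R-B for tube & pin vs wood
S=I[...,0]-I[...,2]
def cents(cols,lo,hi,thr,sign=1,sig=S):
    out=[]
    for x in cols:
        c0=lo(x);v=np.arange(int(c0-9),int(c0+10)); s=sig[v,x]; b=np.median(np.r_[s[:4],s[-4:]]); w=np.clip(s-b-thr,0,None)
        out.append((x,(w*v).sum()/w.sum()))
    return np.array(out)
tu=cents(range(384,397),lambda x:236.6+(x-400.2)*.44,None,15)
# pin: use brightness drop
B=-I.mean(2)
pi=cents(range(414,430),lambda x:243+(x-412)*.46,None,5,sig=B)
print(tu.round(1).tolist()); print(pi.round(1).tolist())
a=np.polyfit(*tu.T,1); b=np.polyfit(*pi.T,1); print(a,b,"at tip col 411.5: tube",np.polyval(a,411.5),"pin",np.polyval(b,411.5),"at 400", np.polyval(a,400),np.polyval(b,400))
# model slopes
g=np.array([-np.sin(.17),np.cos(.17),0]); t=np.array([.448,.29,.1])
q=proj("scene",[t,t+g*.05,t-g*.1]); print(q)
p,R=pose(); e=p+R@np.array([-.005,0,0]); q2=proj("scene",[e+g*.065,e,e+g*.09]);print(q2)
print("px per mm z",proj("scene",t+[0,0,.01])-q[0],"x",proj("scene",t+[.01,0,0])-q[0])
u=np.array([np.cos(.17),np.sin(.17),0]); print("lat err mm",(p-t)@u*1000,"along",(p-t)@g*1000)
E
```

```text
[[384.0, 228.8], [385.0, 228.8], [386.0, 229.2], [387.0, 229.6], [388.0, 230.0], [389.0, 230.6], [390.0, 230.9], [391.0, 231.4], [392.0, 231.9], [393.0, 232.3], [394.0, 232.9], [395.0, 233.2], [396.0, 233.7]]
[[414.0, 244.1], [415.0, 244.8], [416.0, 245.0], [417.0, 245.4], [418.0, 245.6], [419.0, 246.1], [420.0, 246.6], [421.0, 247.1], [422.0, 247.5], [423.0, 248.1], [424.0, 248.4], [425.0, 248.8], [426.0, 249.2], [427.0, 249.4], [428.0, 250.2], [429.0, 251.2]]
[ 0.4283 63.9856] [ 0.4425 60.8226] at tip col 411.5: tube 240.2313748236893 pin 242.91042972860143 at 400 235.3059169578266 237.82170428621075
[[410.2306 242.5559]
 [428.771  250.7806]
 [375.1167 227.    ]]
[[398.635  237.1522]
 [376.041  227.1521]
 [407.618  241.1311]]
px per mm z [[ 0.5905 -3.3703]] x [[-2.6262  1.5661]]
lat err mm 0.5527162679943125 along -97.07102686186303
```

```bash
python3 - <<'E'
from plan import *
I=np.load("sceneg.npy").astype(float)
def edges(chan,cols,mid,hw):
    o=[]
    for x in cols:
        v=np.arange(int(mid(x))-hw,int(mid(x))+hw+1); 
        o.append((x,v[0],chan[v,x].astype(int).tolist()))
    return o
for e in edges(I[...,2],(386,390,394),lambda x:236.6+(x-400.2)*.44,9): print(e)
print(edges(I[...,0],(390,),lambda x:236.6+(x-400.2)*.44,9))
for e in edges(I[...,2],(416,420,424),lambda x:243+(x-412)*.46,8): print(e)
E
```

```text
(386, np.int64(221), [83, 85, 85, 81, 67, 36, 7, 0, 1, 3, 3, 4, 1, 9, 38, 62, 79, 82, 84])
(390, np.int64(223), [82, 82, 82, 72, 55, 25, 5, 1, 1, 0, 0, 3, 5, 18, 46, 70, 84, 82, 86])
(394, np.int64(224), [80, 81, 80, 84, 73, 50, 27, 0, 0, 0, 0, 1, 3, 2, 28, 52, 76, 83, 86])
[(390, np.int64(223), [159, 161, 160, 160, 163, 167, 175, 175, 174, 164, 153, 139, 119, 104, 117, 143, 164, 163, 163])]
(416, np.int64(236), [85, 82, 81, 81, 78, 81, 66, 45, 35, 29, 33, 56, 78, 89, 86, 84, 85])
(420, np.int64(238), [83, 83, 80, 82, 81, 74, 60, 46, 36, 31, 41, 67, 84, 88, 88, 88, 85])
(424, np.int64(240), [84, 83, 79, 83, 78, 70, 52, 41, 32, 26, 43, 63, 85, 90, 90, 88, 85])
```

Call:
jog_arm([
  [3, 0, -5, 0, 0, 0],
  [0, 0, -10, 0, 0, 0],
  [0, 0, -10, 0, 0, 0],
  [0, 0, 0, 0, 0, 0],
  [0, 0, 0, 0, 0, 0],
])

```text
clock: 10.85
position: [0.4601, 0.2222, 0.0926]
tool_rot: [1.493, 1.569, 0.091]
force: [-0.6, -1.2, -1.6]
grip_width: 0.0224
```

```bash
cat >> plan.py <<'E'
def gz(yaw=.17):
    p,R=status(); t=np.array([.448,.29,.1]); g=np.array([-np.sin(yaw),np.cos(yaw),0]);u=np.array([np.cos(yaw),np.sin(yaw),0])
    print("lat",((p-t)@u*1000).round(2),"along",((p-t)@g*1000).round(2),"rot corr",rows(p,R,p,down(yaw,0),n=1)[0][3:])
E
python3 -c "
from plan import *
gz()"
```

```text
t 10.85 p [0.4601 0.2222 0.0926] tilt 0.08 yawy 0.1688 F [-0.6 -1.2 -1.6] w 0.0224
lat 0.45 along -68.89 rot corr [-0.0012, 0.0001, -0.0014]
```

```bash
python3 - <<'E'
from plan import *
from fit import grabavg
im=grabavg("scene",3); np.save("sceneg.npy",im)
cv2.imwrite(f"pics/scene6.png",cv2.resize(im[205:275,360:450],None,fx=8,fy=8,interpolation=cv2.INTER_CUBIC)[:,:,::-1])
for c0 in (392,396,400,404,408,420,424,428):
    m=int(232+(c0-390)*.437); v=im[m-9:m+10,c0,2]; print(c0,m-9,v.tolist())
E
```

```text
392 223 [29, 32, 25, 25, 23, 19, 19, 9, 0, 0, 3, 3, 1, 0, 4, 14, 42, 68, 77]
396 225 [81, 82, 82, 83, 83, 74, 57, 34, 0, 5, 0, 0, 1, 0, 0, 19, 49, 68, 83]
400 227 [82, 81, 80, 82, 82, 74, 47, 19, 1, 2, 0, 2, 2, 3, 0, 22, 54, 73, 83]
404 229 [81, 80, 81, 79, 77, 59, 38, 12, 2, 0, 0, 10, 2, 5, 7, 25, 57, 82, 85]
408 230 [83, 83, 81, 82, 76, 75, 60, 27, 8, 0, 1, 2, 0, 0, 5, 24, 51, 75, 81]
420 236 [82, 82, 83, 84, 79, 81, 79, 75, 61, 43, 34, 32, 45, 64, 84, 89, 88, 88, 86]
424 237 [82, 82, 85, 84, 83, 83, 81, 80, 69, 55, 42, 33, 30, 39, 68, 83, 91, 91, 89]
428 239 [83, 86, 83, 88, 83, 82, 80, 80, 65, 50, 38, 34, 30, 51, 74, 85, 89, 87, 84]
```

View pics/scene6.png

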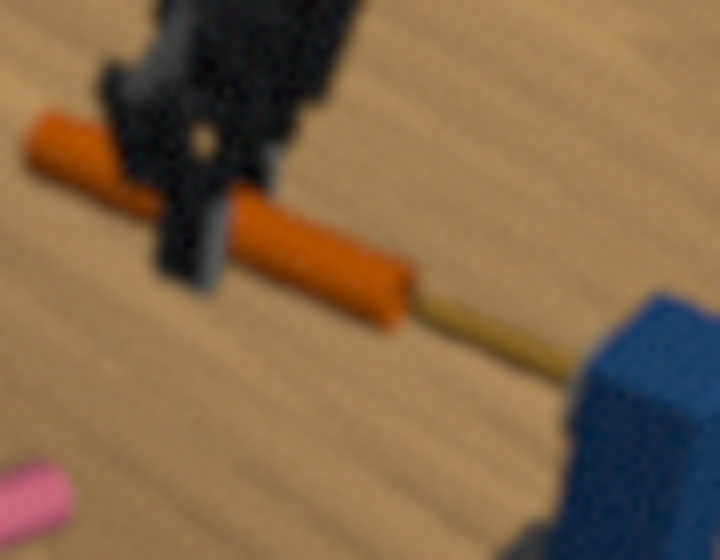

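Call:
jog_arm([
  [0, 0, -7, 0, 0, 0],
  [0, 0, -7, 0, 0, 0],
  [0, 0, -4, 0, 0, 0],
  [0, 0, 0, 0, 0, 0],
])

```text
clock: 11.4
position: [0.4572, 0.2406, 0.0928]
tool_rot: [1.608, 1.569, 0.204]
force: [-0.6, 0.3, -0.2]
grip_width: 0.0225
```

```bash
python3 -c "
from plan import *
gz()"
```

```text
t 11.4 p [0.4572 0.2406 0.0928] tilt 0.09 yawy 0.167 F [-0.6  0.3 -0.2] w 0.0225
lat 0.7 along -50.23 rot corr [-0.003, -0.0001, -0.0016]
```

Call:
jog_arm([
  [0, -0.5, -6, 0.003, 0, 0],
  [0, 0, -6, 0, 0, 0],
  [0, 0, 0, 0, 0, 0],
  [0, 0, 0, 0, 0, 0],
])

```text
clock: 11.8
position: [0.4544, 0.2536, 0.0928]
tool_rot: [1.573, 1.569, 0.167]
force: [-0.5, -0.8, -2.0]
grip_width: 0.0224
```

```bash
python3 -c "
from plan import *
gz()
im=grab_frame('scene')
cv2.imwrite('pics/scene7.png',cv2.resize(im[205:275,360:450],None,fx=8,fy=8,interpolation=cv2.INTER_CUBIC)[:,:,::-1])"
```

```text
t 11.8 p [0.4544 0.2536 0.0928] tilt 0.09 yawy 0.1641 F [-0.5 -0.8 -2. ] w 0.0224
lat 0.14 along -36.97 rot corr [-0.0059, 0.0, -0.0016]
```

View pics/scene7.png

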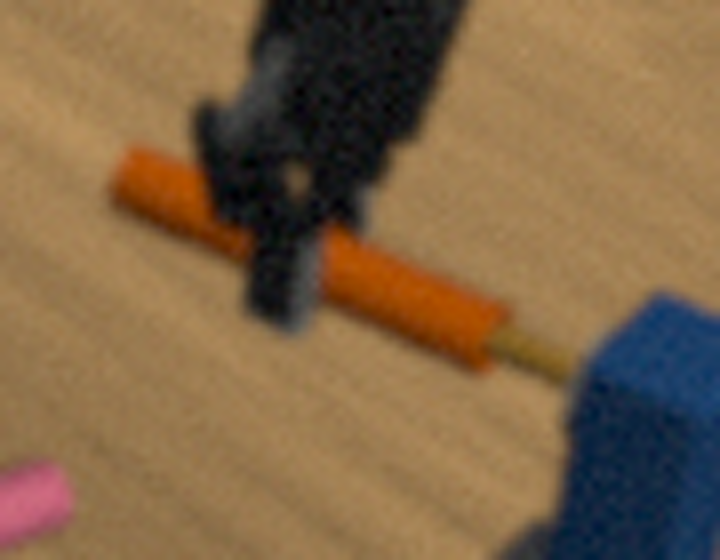

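Call:
jog_arm([
  [0, 0, -4, -0.006, 0, 0],
  [0, 0, -4, 0, 0, 0],
  [0, 0, 0, 0, 0, 0],
])

```text
clock: 12.15
position: [0.4542, 0.2543, 0.0923]
tool_rot: [-0.03, 1.563, -1.437]
force: [0.2, 0.8, -1.1]
grip_width: 0.0223
```

```bash
python3 -c "
from plan import *
gz()"
```

```text
t 12.15 p [0.4542 0.2543 0.0923] tilt 0.46 yawy 0.1644 F [ 0.2  0.8 -1.1] w 0.0223
lat 0.07 along -36.23 rot corr [-0.0056, 0.0081, 0.0003]
```

Call:
jog_arm([
  [0, 0, -4, 0, 0, 0],
  [0, 0, -5, 0, 0, 0],
])

```text
clock: 12.35
position: [0.4537, 0.2556, 0.0918]
tool_rot: [-0.153, 1.554, -1.565]
force: [6.9, -37.7, 4.6]
grip_width: 0.0228
```

```bash
python3 -c "
from plan import *
gz()"
```

```text
t 12.35 p [0.4537 0.2556 0.0918] tilt 0.96 yawy 0.1582 F [  6.9 -37.7   4.6] w 0.0228
lat -0.21 along -34.83 rot corr [-0.0118, 0.0165, 0.0026]
```

Call:
jog_arm([
  [0, 0, 2, 0, 0.005, 0],
  [0, 0, 10, -0.006, 0.008, 0],
  [0, 0, 15, -0.006, 0.005, 0],
  [0, 0, 20, 0, 0, 0],
  [0, 0, 20, 0, 0, 0],
  [0, 0, 15, 0, 0, 0],
  [0, 0, 0, 0, 0, 0],
  [0, 0, 0, 0, 0, 0],
])

```text
clock: 13.15
position: [0.4683, 0.1705, 0.0923]
tool_rot: [-2.954, 1.565, 1.931]
force: [0.6, -0.8, -1.5]
grip_width: 0.0224
```

```bash
python3 -c "
from plan import *
gz()
p,R=pose()
im=grab_frame('scene')
cv2.imwrite('pics/scene8.png',cv2.resize(im[170:290,340:460],None,fx=5,fy=5,interpolation=cv2.INTER_CUBIC)[:,:,::-1])
r=rows(p,R,np.array([.55,-.05,.20]),down(-.05),n=12); print([[round(v) for v in x[:3]]+[round(v,3) for v in x[3:]] for x in r])
"
```

```text
t 13.15 p [0.4683 0.1705 0.0923] tilt 0.3 yawy 0.1728 F [ 0.6 -0.8 -1.5] w 0.0224
lat -0.22 along -121.23 rot corr [0.0028, -0.0052, 0.001]
[[-9, 4, 19, 0.019, -0.0, 0.0], [-9, 4, 19, 0.019, -0.0, 0.0], [-9, 4, 19, 0.019, -0.0, 0.0], [-9, 5, 19, 0.019, -0.0, 0.0], [-9, 5, 19, 0.019, -0.0, 0.0], [-9, 5, 19, 0.019, -0.0, 0.0], [-9, 6, 19, 0.019, -0.0, 0.0], [-9, 6, 19, 0.019, -0.0, 0.0], [-9, 6, 18, 0.019, -0.0, 0.0], [-9, 7, 18, 0.019, -0.0, 0.0], [-9, 7, 18, 0.019, -0.0, 0.0], [-9, 7, 18, 0.019, -0.0, 0.0]]
```

View pics/scene8.png

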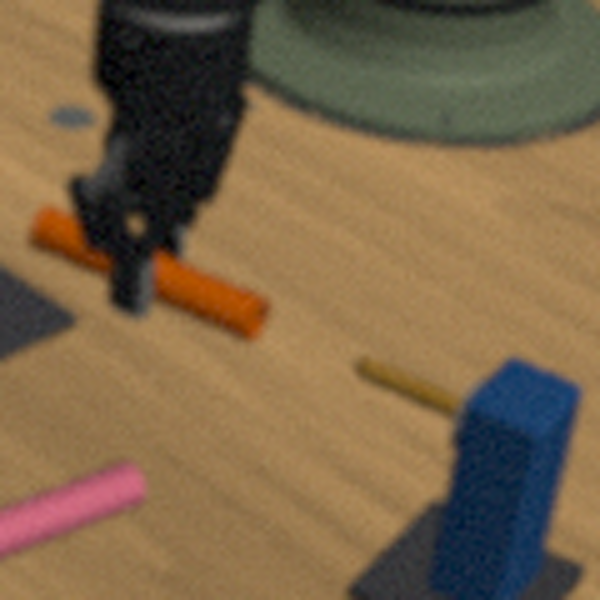

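```bash
python3 -c "
from plan import *
p,R=pose()
p2=np.array([.61,-.30,.17]);mid=p+(p2-p)*.25; mid[2]=.17
R1=down(-.083); Rm=R@Ro.from_rotvec(Ro.from_matrix(R.T@R1).as_rotvec()*.25).as_matrix()
r=rows(p,R,mid,Rm,n=4)+rows(mid,Rm,p2,R1,n=12); print([[round(v) for v in x[:3]]+[round(v,3) for v in x[3:]] for x in r])
print(tri({'top':np.array([303.,160]),'scene':np.array([208.3,229.4])}), onplane('scene',[[208.3,229.4]],0))
"
```

```text
[[-20, 4, 30, 0.016, -0.0, 0.0], [-20, 4, 30, 0.016, -0.0, 0.0], [-20, 5, 30, 0.016, -0.0, 0.0], [-20, 5, 30, 0.016, -0.0, 0.0], [0, 6, 30, 0.016, -0.0, 0.0], [0, 6, 30, 0.016, -0.0, 0.0], [0, 7, 30, 0.016, -0.0, 0.0], [0, 7, 30, 0.016, -0.0, 0.0], [0, 8, 30, 0.016, -0.0, 0.0], [0, 8, 30, 0.016, -0.0, 0.0], [0, 8, 30, 0.016, -0.0, 0.0], [0, 9, 29, 0.016, -0.0, 0.0], [0, 9, 29, 0.016, -0.0, 0.0], [0, 10, 29, 0.016, -0.0, 0.0], [0, 10, 29, 0.016, -0.0, 0.0], [0, 11, 29, 0.016, -0.0, 0.0]]
(array([ 0.7207, -0.1932, -0.0048]), np.float64(0.14415938696632224)) [[ 0.7238 -0.1868  0.    ]]
```

Call:
jog_arm([
  [-20, 4, 30, 0.016, 0, 0],
  [-20, 4, 30, 0.016, 0, 0],
  [-20, 5, 30, 0.016, 0, 0],
  [-20, 5, 30, 0.016, 0, 0],
  [0, 6, 30, 0.016, 0, 0],
  [0, 6, 30, 0.016, 0, 0],
  [0, 7, 30, 0.016, 0, 0],
  [0, 7, 30, 0.016, 0, 0],
  [0, 8, 30, 0.016, 0, 0],
  [0, 8, 30, 0.016, 0, 0],
  [0, 8, 30, 0.016, 0, 0],
  [0, 9, 29, 0.016, 0, 0],
  [0, 9, 29, 0.016, 0, 0],
  [0, 10, 29, 0.016, 0, 0],
  [0, 10, 20, 0.016, 0, 0],
  [0, 5, 10, 0.016, 0, 0],
  [0, 0, 0, 0, 0, 0],
  [0, 0, 0, 0, 0, 0],
])

```text
clock: 15.0
position: [0.6194, -0.2675, 0.1703]
tool_rot: [-3.06, 1.558, 1.589]
force: [0.1, -0.3, -1.9]
grip_width: 0.0227
```

```bash
python3 -c "
from plan import *
p,R=status()
print(rows(p,R,np.array([.61,-.313,.12]),down(-.083),n=4))
"
```

```text
t 15.0 p [ 0.6194 -0.2675  0.1703] tilt 0.72 yawy -0.0636 F [ 0.1 -0.3 -1.9] w 0.0227
[[12.4, -1.6, 11.6, 0.0049, -0.0031, 0.0003], [12.5, -1.6, 11.6, 0.0049, -0.0031, 0.0003], [12.5, -1.5, 11.6, 0.0049, -0.0031, 0.0003], [12.5, -1.4, 11.6, 0.0049, -0.0031, 0.0003]]
```

Call:
jog_arm([
  [12, -2, 12, 0.005, -0.003, 0],
  [12, -2, 12, 0.005, -0.003, 0],
  [12, -1, 11, 0.005, -0.003, 0],
  [12, -1, 9, 0.005, -0.003, 0],
  [0, 0, 0, 0, 0, 0],
  [0, 0, 0, 0, 0, 0],
])

```text
clock: 15.6
position: [0.6086, -0.3112, 0.1164]
tool_rot: [-1.937, 1.567, 2.693]
force: [0.0, 1.1, -0.8]
grip_width: 0.0224
```

```bash
python3 -c "
from plan import *
p,R=status()
print(rows(p,R,np.array([.61,-.313,.035]),down(-.083),n=6))
for c in ('scene','top'):
    im=grab_frame(c); b=(140,90,320,240) if c=='scene' else (270,120,420,270)
    cv2.imwrite(f'pics/{c}9.png',cv2.resize(im[b[1]:b[3],b[0]:b[2]],None,fx=4,fy=4,interpolation=cv2.INTER_CUBIC)[:,:,::-1])
"
```

```text
t 15.6 p [ 0.6086 -0.3112  0.1164] tilt 0.2 yawy -0.0824 F [ 0.   1.1 -0.8] w 0.0224
[[13.6, 0.3, 0.3, 0.0001, -0.0002, 0.0005], [13.6, 0.3, 0.3, 0.0001, -0.0002, 0.0005], [13.6, 0.3, 0.3, 0.0001, -0.0002, 0.0005], [13.6, 0.3, 0.3, 0.0001, -0.0002, 0.0005], [13.6, 0.3, 0.3, 0.0001, -0.0002, 0.0005], [13.6, 0.3, 0.3, 0.0001, -0.0002, 0.0005]]
```

View pics/scene9.png

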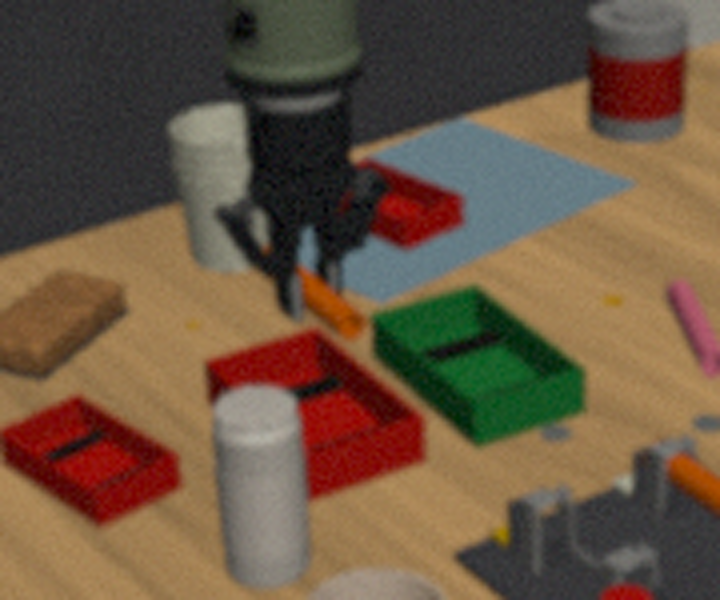

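View pics/top9.png

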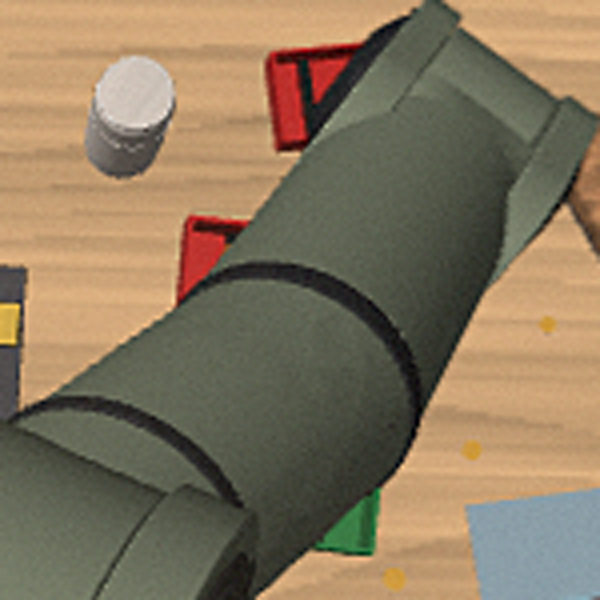

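Call:
jog_arm([
  [16, 0, 0, 0, 0, 0],
  [16, 0, 1, 0, 0, 0],
  [16, 1, 1, 0, 0, 0],
  [14, 0, 0, 0, 0, 0],
  [10, 0, 0, 0, 0, 0],
  [6, 0, 0, 0, 0, 0],
  [3, 0, 0, 0, 0, 0],
  [0, 0, 0, 0, 0, 0],
  [0, 0, 0, 0, 0, 0],
])

```text
clock: 16.6
position: [0.6102, -0.3116, 0.0286]
tool_rot: [-2.198, 1.568, 2.434]
force: [-0.0, -0.4, -0.8]
grip_width: 0.0228
```

```bash
python3 -c "
from plan import *
p,R=status()
print(rows(p,R,np.array([.61,-.313,.021]),down(-.083),n=1))
"
```

```text
t 16.6 p [ 0.6102 -0.3116  0.0286] tilt 0.18 yawy -0.0803 F [-0.  -0.4 -0.8] w 0.0228
[[7.6, -0.0, 1.4, 0.0027, -0.0019, 0.0026]]
```

Call:
jog_arm([
  [3, 0, 0, 0, 0, 0],
  [3, 0, 0, 0, 0, 0],
])

```text
clock: 16.8
position: [0.6109, -0.312, 0.0237]
tool_rot: [-2.689, 1.569, 1.943]
force: [0.3, 0.4, -0.9]
grip_width: 0.0227
```

Call:
jog_arm([
  [2, 0, 0, 0, 0, 0],
  [2, 0, 0, 0, 0, 0],
])

```text
clock: 17.0
position: [0.6111, -0.312, 0.0197]
tool_rot: [-3.096, 1.57, 1.536]
force: [-2.2, 1.5, 18.6]
grip_width: 0.0226
```

Call:
jog_arm([
  [-0.5, 0, 0, 0, 0, 0],
  [0, 0, 0, 0, 0, 0],
  [0, 0, 0, 0, 0, 0],
  [0, 0, 0, 0, 0, 0],
  [0, 0, 0, 0, 0, 0],
  [0, 0, 0, 0, 0, 0],
], gripper=125)

```text
clock: 17.6
position: [0.6113, -0.3122, 0.0204]
tool_rot: [2.639, 1.57, 0.988]
force: [0.2, -0.1, 0.2]
grip_width: 0.0439
```

```bash
python3 -c "
from plan import *
p,R=status()
"
```

```text
t 17.6 p [ 0.6113 -0.3122  0.0204] tilt 0.06 yawy -0.0802 F [ 0.2 -0.1  0.2] w 0.0439
```

Released (44 mm opening). Lift straight up, then move away for a clear view.

Call:
jog_arm([
  [-8, 0, 0, 0, 0, 0],
  [-15, 0, 0, 0, 0, 0],
  [-20, 0, 0, 0, 0, 0],
  [-30, 0, 0, 0, 0, 0],
  [-35, 0, 0, 0, 0, 0],
  [-35, 0, 0, 0, 0, 0],
  [-30, 0, 0, 0, 0, 0],
  [0, -30, -30, 0, 0, 0],
  [0, -40, -30, 0, 0, 0],
  [0, -40, -30, 0, 0, 0],
  [0, -40, -30, 0, 0, 0],
  [0, -20, -20, 0, 0, 0],
  [0, 0, 0, 0, 0, 0],
  [0, 0, 0, 0, 0, 0],
])

```text
clock: 19.0
position: [0.4483, -0.1566, 0.2142]
tool_rot: [1.664, 1.556, 0.012]
force: [0.4, 0.3, -0.2]
grip_width: 0.0435
```

```bash
python3 -c "
from plan import *
from fit import grabavg
p,R=status()
for c in ('scene','top'):
    im=grabavg(c); np.save(c+'e.npy',im)
    cv2.imwrite(f'pics/{c}10.png',im[:,:,::-1])
b=(205,120,385,270); im=np.load('tope.npy')
cv2.imwrite(f'pics/top10z.png',cv2.resize(im[b[1]:b[3],b[0]:b[2]],None,fx=4,fy=4,interpolation=cv2.INTER_CUBIC)[:,:,::-1])
"
```

```text
t 19.0 p [ 0.4483 -0.1566  0.2142] tilt 0.85 yawy -0.082 F [ 0.4  0.3 -0.2] w 0.0435
```

View pics/top10z.png

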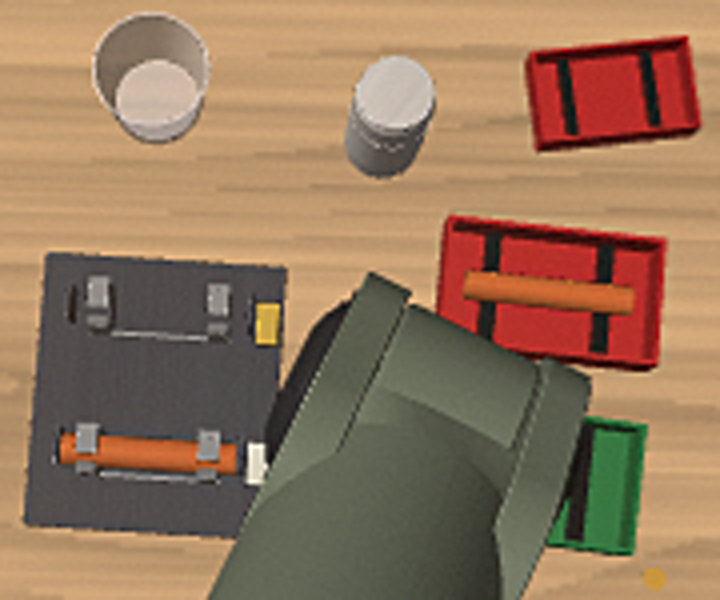

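View pics/scene10.png

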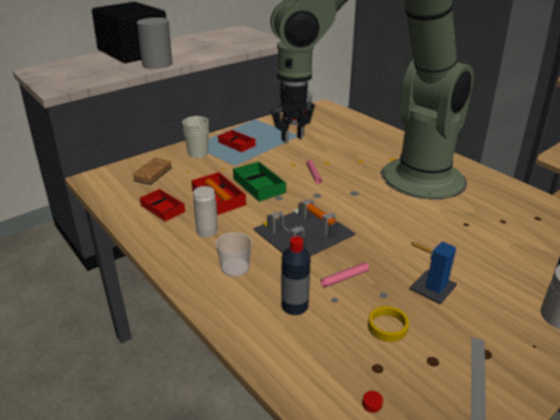

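```bash
python3 -c "
from h import *
p=onplane('top',[[205+548/4,120+293/4]],.026)[0]; print(p-[.6105,-.3134,.026]); print(observe()['qd'].round(3)); bot.job_done()"
```

```text
[-1.52955678e-03 -2.31175558e-04  2.42861287e-17]
[-0.002  0.002 -0.     0.006  0.001 -0.001 -0.001]
the job is handed in; nothing more can be done
```

I rolled the yellow-tagged tube about 26 mm sideways past its sprung jaws, lifted it out and slid it onto the gauge pin. It stopped hard about 31 mm short of home by my measurement, within 1–2 mm of the 30 mm stated for the blocked tube. Pushing further moved it only about 1 mm while the force rose to 38 N, so I took it as blocked by lacquer. I laid it in the large red tray and handed the job in at about 19 s.

- **Placement:** in the last pictures the tube lies flat across both black bars, about 2 mm from the tray's middle.
- **Release:** the gripper was open and clear, the arm was still, and the force reading was near zero.
- **Everything else:** the other tube is still in its white-tagged clips. The thinner can, tin, cup and tape look untouched.

No final check failed. Two earlier readings disagreed: the scene camera showed the tube about 2–3 mm higher on the approach than my grasp estimate. I lowered it to line up with the pin in the picture, and it went on without resistance until the stop. In the first push onto the blockage, the settled force read near zero, and only a second push, read while pushing, showed the 38 N.

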